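# Empty the scrap pan through the cullet box's sprung flap

## Robot

A 6-joint arm with a two-finger parallel gripper is mounted at the origin on a cart in front of the work surface, level with it; the furniture and walls round the work are solid. World frame = base frame: x ahead of the robot, y to its left, z up, the work surface at z = 0. Lengths are in m, angles in rad, forces in N, time in s.
With the tool pointing down it reaches from about 0.425 to 0.95 m from the base axis. Payload 14.7 kg.
Tool frame: the origin (TCP) lies on the centre line of the jaws, within the pads' length; the fingertips stand bot.nose_length ahead of it and the grasp point (between the pads) lies 11 mm behind it (bot.nose_length is the distance from the TCP to the fingertips, in m); x points along the fingers, y is the direction in which the jaws open and shut, and the axes are right-handed (so a half turn about x gives the same grasp; the last joint's range is limited). The gripper opens to 85 mm and grips with 20 to 120 N. Pads are 22 mm wide; open, the fingers measure 114 mm over their backs; the gripper's body (76 mm by 85 mm) begins 54 mm behind the grasp point. The pads swing forward as they close: fully open they stand 13 mm farther back than shut.
Start: joints at [1.083, 0.48, 1.596, -0, 1.065, -0.047], TCP at [0.277, 0.588, 0.239] pointing down, gripper open.
Joint ranges: [-2.75, 2.75], [-0.82, 2.05], [0.23, 2.67], [-1.56, 4.7], [0.09, 2.69], [-2.92, 2.92]. Speed limits (rad/s): [1.89, 1.89, 2.39, 3.01, 3.01, 3.01].

## Interface

Orientations are given as a unit quaternion [w, x, y, z].
In Python, from cell import bot gives the robot as it stands.
- The arm moves only by the tool servo_tool, never from a script. Its argument "deltas" is a list of rows, each a list of 4 numbers: the shift along the tool's x, y, z in m, then the turn about the tool's x in degrees. A call has 1 to 10 rows; each row is the pose to reach, as a shift and turn from the pose commanded when the call began, along the tool's axes at that moment; what a row does not reach only later rows make up. A row lasts 1/10 s, in which the tool goes at most 50 mm and 8.59 degrees, less where a joint would pass 70% of its speed; a pose out of reach is approached as far as the arm can. A call with a gripper value outside its range is refused whole. "fingers" is the finger opening in m, from 0 to 0.0854, set as the call begins (left out, the last holds). The fingers move at their own pace and stop on an object; "force" is the grip in N (left out, the last holds). Time passes only in rows, so rows that repeat a pose let the fingers close. It gives the time, the measured TCP pose, the force and the opening at its end, in the units of the state.
- bot.get_obs(): the state, without advancing time (a new reading comes with each control period).
- bot.capture(name): name is "scene" or "top" or "wrist"; returns the picture (384x512x3 uint8, blue, green, red); there is no depth.
- bot.calibration(name): a dict with "fovy" (degrees; the focal length in pixels is half the picture's height over the tangent of half this angle, whatever the lens; pixels are square), "cx", "cy" (the principal point, pixels), "rvec" (rotation vector, rad) and "tvec" (3), from world to camera coordinates, as OpenCV has them. Camera axes: x right, y down, z forward; pixel columns grow to the right and rows downward; lengths in m; the calibration is good to about 2 mm. A picture is of the moment at which its call begins: read the wrist's pose just before it. calibration takes no time and is no camera call; for the wrist camera it gives the pose at the moment of the call.
- bot.close_job(): hands the job in, once; it reports no verdict.
The state is a dict: "time_s": time; "q": joint angles; "joint_velocities": joint speeds; "joint_efforts": joint torques, N m; "tcp_pos": TCP position; "ee_rot": TCP orientation; "contact_force": force on the tool from outside, world axes, zero at the start; "moment": the same for the moment, N m; "gripper_width": finger opening in m.
Only numpy, scipy, OpenCV 4.12 (cv2) and the standard library are available. Lean on these libraries where they do the work, as an engineer would, in place of code of your own. Each camera call takes 0.05 s, during which the arm holds its last target.

## Task

Empty the scrap pan into the cullet box: pass the pan's open mouth in through the sprung flap with the glass still in it, set it down with its hook strip just inside the sill, and tip it there until both glass offcuts have slid into the box. Then draw the pan out so that the flap swings fully shut, and stand the pan flat on the table. Spill no glass on the table and leave the other things where they are.

Things in the scene. Friction and masses are not known exactly. Their poses are not given: they have to be found in the camera images.
- cullet_box: fixed grey steel box for scrap glass, 200 deep (x) x 180 wide (y) x 215 mm high, closed top. Origin: centre of its underside on the table. Its front (-x) has a letter-box mouth 156 mm wide, from the sill at z = 110 to the flap's hinge at z = 198 mm. Front wall: outer face x = -100, inner face x = -94 mm. Other walls 6 mm, inner floor z = 10 mm.
- sill (a point): middle of the top of the rolled sill under the mouth, at (-97, 0, 110) mm in the box's frame; the sill runs along the box's y
- flap (a joint): yellow sprung flap that closes the mouth: 152 mm wide, hangs 86 mm down from a level hinge pin just under the box's top. 0 = shut (hanging plumb), grows as its lower edge swings inward, to 1.3 rad; it cannot swing outward. A light spring shuts it: the lower edge yields at about 0.6 N and needs about 1.9 N at 0.9 rad.
- flap_edge (a point): middle of the flap's lower edge (black rubber)
- pan: loose 0.3 kg sheet-metal scrap pan, open above and in front (+x), black D-handle behind. Origin on the table under it, z up. Floor x = -50 to 100 mm, underside z = 8, top z = 11; 126 mm wide outside, walls 3 mm thick, tops z = 43. Under the floor a hook strip across, x = 68 to 72, down to z = 0. Hooked inside the sill it tips about the sill; its walls keep the flap off the glass.
- pan_grip (a point): middle of the pan's grip bar, at (-80, 0, 66) mm in the pan's frame: 64 mm long along the pan's x (44 mm free between its posts), 16 mm wide, 18 mm high, 46 mm of free space under it; take it from above across its width
- pan_mouth (a point): middle of the floor's front edge, at (100, 0, 11) mm in the pan's frame
- pan_hook (a point): middle of the hook strip where it meets the underside of the pan's floor, at (70, 0, 8) mm in the pan's frame
- red_offcut: arched piece of orange-red glass, 76 x 84 x 18 mm, 35 g, loose in the pan. Origin: centre of its underside. Glass slides on the pan from about 17 to 22 degrees of slope; 45 to 50 degrees empties the pan surely.
- green_offcut: straight strip of green glass, 100 (x) x 26 x 7 mm, 50 g, loose in the pan beside the red piece. Origin: centre of its underside.
- solder_spool: spool of solder wire, 62 x 92 x 40 mm; a bystander. Origin: about the centre of its underside.
- foil_roll_copper: roll of copper foil lying flat, 61 mm across, 7 mm high; a bystander. Origin: about the centre of its underside.
- foil_roll_black: black roll of foil lying flat, 55 mm across, 7 mm high; a bystander. Origin: about the centre of its underside.
- glass_cutter: pen-shaped glass cutter, 154 mm long, 11 mm thick; a bystander. Origin: about the centre of its underside.
- running_pliers: pliers with red sleeves, 177 x 92 x 13 mm; a bystander. Origin: about the centre of its underside.
There are look-alikes about, which are no part of the job. There is more than one size of the red_offcut; the job needs the larger.

How it is judged:
On the way, in this order (a step that is already met when the one before it is completed fails the run):
1. the pan's mouth is in through the flap, down at the sill, with both offcuts still in the pan (x of pan_mouth in the frame of cullet_box above -0.08 m and z of pan_mouth in the frame of cullet_box between 0.085 and 0.13 m and x of pan_hook in the frame of cullet_box above -0.1 m and value of joint flap above 0.3 rad and x of red_offcut in the frame of pan between -0.055 and 0.1 m and y of red_offcut in the frame of pan between -0.065 and 0.065 m and z of red_offcut in the frame of pan between 0 and 0.05 m and x of green_offcut in the frame of pan between -0.055 and 0.1 m and y of green_offcut in the frame of pan between -0.065 and 0.065 m and z of green_offcut in the frame of pan between 0 and 0.05 m), for 0.1 s.
2. both offcuts are inside the box, below the sill, while the pan still holds the flap open (x of red_offcut in the frame of cullet_box between -0.094 and 0.096 m and y of red_offcut in the frame of cullet_box between -0.086 and 0.086 m and z of red_offcut in the frame of cullet_box between 0 and 0.1 m and x of green_offcut in the frame of cullet_box between -0.094 and 0.096 m and y of green_offcut in the frame of cullet_box between -0.086 and 0.086 m and z of green_offcut in the frame of cullet_box between 0 and 0.1 m and value of joint flap above 0.1 rad and x of pan_mouth in the frame of cullet_box above -0.095 m), for 0.1 s.
At the end, for the whole second after the job is handed in: both offcuts lie at rest inside the cullet box (origins within its walls and less than 100 mm above its underside), the flap is shut to within 0.06 rad, and the pan stands at rest on the table, upright within 0.08 rad and less than 20 mm above the top (x of red_offcut in the frame of cullet_box between -0.094 and 0.096 m and y of red_offcut in the frame of cullet_box between -0.086 and 0.086 m and z of red_offcut in the frame of cullet_box between 0 and 0.1 m and x of green_offcut in the frame of cullet_box between -0.094 and 0.096 m and y of green_offcut in the frame of cullet_box between -0.086 and 0.086 m and z of green_offcut in the frame of cullet_box between 0 and 0.1 m and value of joint flap below 0.06 rad and angle between pan's own z axis and vertical below 0.08 rad and height (world z) of pan between -0.01 and 0.02 m and linear speed of pan below 0.02 m/s and linear speed of each of red_offcut, green_offcut below 0.03 m/s); the robot touches nothing.
It fails at once if a bystander is moved by more than 30 mm (distance of any of solder_spool, foil_roll_copper, foil_roll_black, glass_cutter, running_pliers from where it was at the start of the episode above 0.03 m).
It fails at once if an offcut lies on the table top (height (world z) of any of red_offcut, green_offcut below 0.005 m).
It also fails if it takes over 54 s, if anything falls off the work surface, if the arm or the gripper's body presses on something with over 40 N, if the wrist force passes 120 N, or if a joint passes its speed limit or range.

## Working session

There is one attempt and no reset: what is moved stays moved. The work goes in short steps, Python scripts to look and compute and a tool call to move; the robot and the scene stay as the last step left them, time stands still between calls to the robot, and variables do not carry over. Pictures are saved under pics/ and viewed, and the job is handed in when it is done.

Besides the shell and the picture viewer there is one more tool, called after "Emit:" by a JSON object that holds its "fn" and its "kwargs". servo_tool: Moves the arm, as the interface text tells. Its arguments: {"type":"object","properties":{"deltas":{"type":"array","items":{"type":"array","items":{"type":"number"}}},"fingers":{"type":"number"},"force":{"type":"number"}},"required":["deltas"]}

```bash
ls; mkdir -p pics; python3 - <<'E'
from cell import bot
import cv2
o=bot.get_obs()
print(o, bot.nose_length)
for n in ("scene","top","wrist"):
    c=bot.calibration(n); print(n,c)
    im=bot.capture(n); cv2.imwrite(f"pics/{n}0.png",im)
E
```

```text
pics
{'time_s': 0.0, 'q': array([ 1.08342410e+00,  4.80815700e-01,  1.59688705e+00,  2.37939316e-05,
        1.06509026e+00, -4.66189128e-02]), 'joint_velocities': array([ 0.00049393, -0.00014351, -0.00030935, -0.00057065, -0.00064336,
        0.00132611]), 'joint_efforts': array([ 4.24106751e-03, -9.50659561e+01, -4.30188131e+01, -8.17997420e-05,
        1.21538600e-02,  2.87357057e-05]), 'tcp_pos': array([0.27709805, 0.58752676, 0.23867794]), 'ee_rot': array([ 0.68988545,  0.15416809,  0.69012358, -0.15498292]), 'contact_force': array([-0.23043295, -0.92767656, -0.57388343]), 'moment': array([-0.00050796, -0.00499463, -0.03740995]), 'gripper_width': 0.08519792176917478} 0.008
scene {'fovy': 46.03471485560009, 'cx': 258.7720771463286, 'cy': 191.66120036236038, 'rvec': array([ 2.10561286, -0.90277345,  0.42311489]), 'tvec': array([-0.45762979,  0.35166533,  0.98285702])}
top {'fovy': 44.893057744212726, 'cx': 256.69339585508527, 'cy': 180.70354385523498, 'rvec': array([ 2.15162922, -2.09159704,  0.19878446]), 'tvec': array([-0.1113485 ,  0.59330106,  1.3161003 ])}
wrist {'fovy': 70.79853531904776, 'cx': 255.92455495617227, 'cy': 192.14596371721217, 'rvec': array([-2.4315669 , -1.54122966, -0.23180888]), 'tvec': array([-0.64926163, -0.03866146,  0.37859615])}
```

View pics/scene0.png

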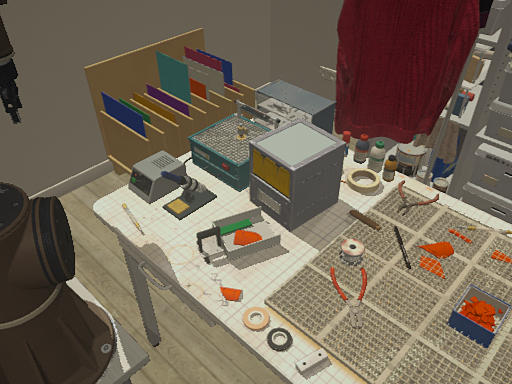

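View pics/top0.png

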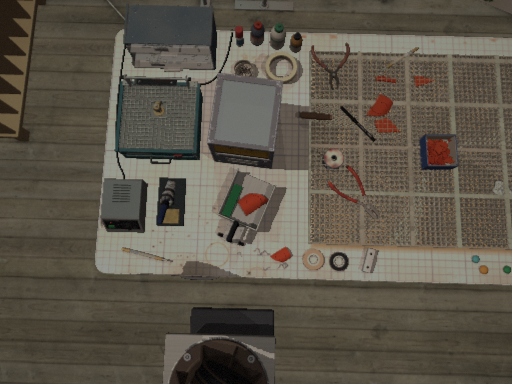

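View pics/wrist0.png

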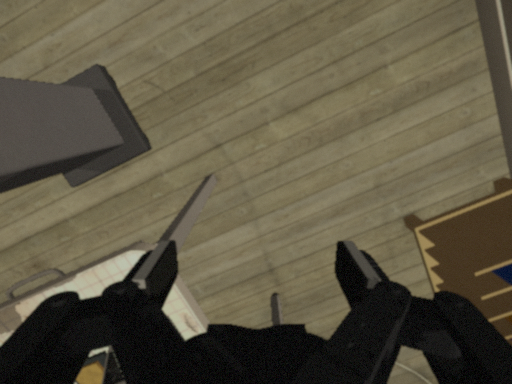

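```bash
python3 - <<'E'
import cv2
a=cv2.imread("pics/top0.png"); b=cv2.imread("pics/scene0.png")
cv2.imwrite("pics/topc.png",cv2.resize(a[60:280,190:320],None,fx=4.5,fy=4.5,interpolation=cv2.INTER_CUBIC)[:,:][:990])
cv2.imwrite("pics/top_pan.png",cv2.resize(a[160:260,205:295],None,fx=6,fy=6,interpolation=cv2.INTER_CUBIC))
cv2.imwrite("pics/top_box.png",cv2.resize(a[65:175,200:295],None,fx=5,fy=5,interpolation=cv2.INTER_CUBIC))
cv2.imwrite("pics/scene_c.png",cv2.resize(b[110:275,185:350],None,fx=3.6,fy=3.6,interpolation=cv2.INTER_CUBIC))
E
```

```text
(no output)
```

View pics/top_pan.png

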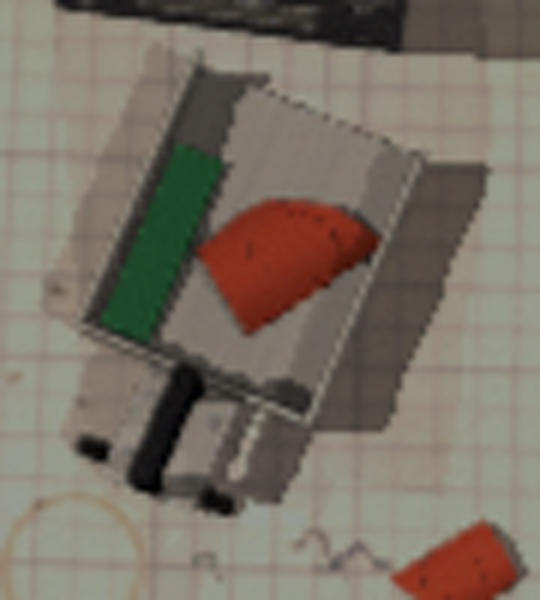

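View pics/top_box.png

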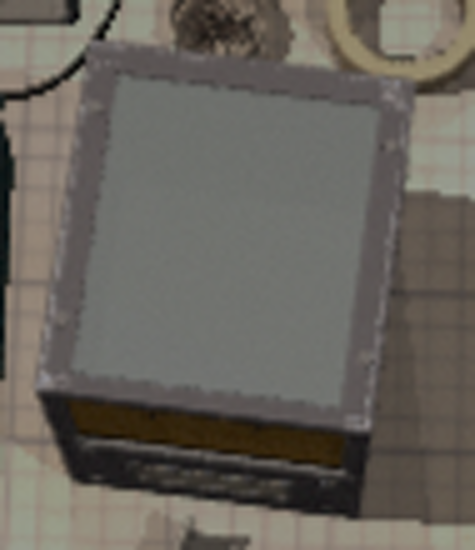

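View pics/scene_c.png

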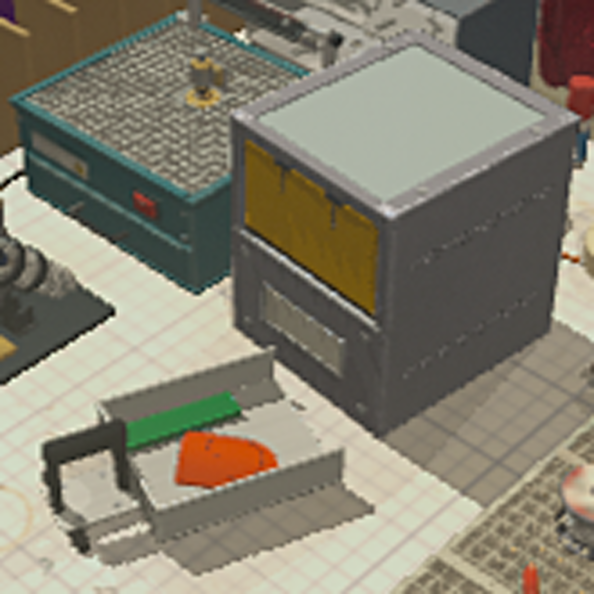

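```bash
cat > h.py <<'E'
import numpy as np, cv2
from scipy.optimize import least_squares
def K(c,h=384):
    f=h/2/np.tan(np.radians(c['fovy'])/2)
    return np.array([[f,0,c['cx']],[0,f,c['cy']],[0,0,1.]])
def proj(c,P):
    return cv2.projectPoints(np.asarray(P,float).reshape(-1,1,3),c['rvec'],c['tvec'],K(c),None)[0].reshape(-1,2)
def ray(c,uv,z):
    R=cv2.Rodrigues(np.asarray(c['rvec']))[0]; t=np.asarray(c['tvec'])
    o=-R.T@t; d=R.T@(np.linalg.inv(K(c))@[uv[0],uv[1],1.]); s=(z-o[2])/d[2]; return o+s*d
def T(p,P):
    x,y,a=p[:3]; P=np.asarray(P,float); c,s=np.cos(a),np.sin(a)
    return np.stack([x+c*P[:,0]-s*P[:,1],y+s*P[:,0]+c*P[:,1],P[:,2]],1)
def uncrop(px,o,s): return (np.asarray(px,float)+.5)/s-.5+np.array(o)
def fit(obs,p0):
    # obs: list of (calib, P, uv)
    f=lambda p: np.concatenate([(proj(c,T(p,P))-uv).ravel() for c,P,uv in obs])
    r=least_squares(f,p0,loss='soft_l1'); 
    return r.x,[np.round(proj(c,T(r.x,P))-uv,1) for c,P,uv in obs]
E
python3 - <<'E'
from cell import bot
from h import *
ct,cs=bot.calibration('top'),bot.calibration('scene')
B=lambda x,y,z:[x/1000,y/1000,z/1000]
tb=[((95,45),B(100,90,215)),((412,88),B(100,-90,215)),((368,428),B(-100,-90,215)),((40,388),B(-100,90,215)),((80,480),B(-100,90,0)),((355,515),B(-100,-90,0))]
sb=[((235,115),B(-100,90,215)),((388,212),B(-100,-90,215)),((580,120),B(100,-90,215)),((418,32),B(100,90,215)),((237,325),B(-100,90,0)),((383,432),B(-100,-90,0)),((550,330),B(100,-90,0))]
g=lambda c,l,o,s:(c,[q[1] for q in l],uncrop([q[0] for q in l],o,s))
p,r=fit([g(ct,tb,(200,65),5),g(cs,sb,(185,110),3.6)],[.7,0,0]); print('box',p,np.degrees(p[2]));print(r)
tp=[((198,58),B(100,63,43)),((422,155),B(100,-63,43)),((308,420),B(-50,-63,43)),((85,328),B(-50,63,43)),((187,375),B(-48,0,75)),((145,485),B(-112,0,75))]
sp=[((272,350),B(100,63,43)),((343,450),B(100,-63,43)),((100,405),B(-50,63,43)),((155,510),B(-50,-63,43)),((45,442),B(-112,0,75)),((122,425),B(-48,0,75))]
p2,r=fit([g(ct,tp,(205,160),6),g(cs,sp,(185,110),3.6)],[.5,0,0]); print('pan',p2,np.degrees(p2[2]));print(r)
np.save('poses.npy',np.array([p,p2]))
print('grip',T(p2,[[-.08,0,.066]]),'sill',T(p,[[-.097,0,.11]]))
E
```

```text
box [ 0.7562388  -0.05841485 -0.10480369] -6.004809341867355
[array([[-1.3, -1.8],
       [ 0.8, -2.2],
       [ 0.4,  0.6],
       [-1.5, -0.1],
       [-2.2,  0.1],
       [ 0.4,  0.6]]), array([[-1.5, -0.5],
       [ 1.5,  2.2],
       [ 1.1, -0.7],
       [-0.1, -1.5],
       [-0.7,  0.8],
       [-0.6,  2.6],
       [ 1. ,  0.8]])]
pan [ 0.5179792  -0.05673417 -0.3782609 ] -21.67275306426122
[array([[-0.4, -0.7],
       [ 1.1, -0.5],
       [ 0.1,  1.7],
       [-2.1,  0.1],
       [ 0.4, -1. ],
       [-1.7,  1.3]]), array([[ 0.6, -0.4],
       [ 0.7,  0.1],
       [-1.2, -0.6],
       [ 0.5,  0.9],
       [-1.1,  2.2],
       [ 0.9, -0.4]])]
grip [[ 0.44363454 -0.02718978  0.066     ]] sill [[ 0.65977103 -0.04826749  0.11      ]]
```

```bash
cat >> h.py <<'E'
from scipy.spatial.transform import Rotation as Rn
def Rt(o): q=o['ee_rot']; return Rn.from_quat([q[1],q[2],q[3],q[0]]).as_matrix()
def wire(im,c,p,segs,col):
    for a,b in segs:
        q=proj(c,T(p,[a,b])); cv2.line(im,tuple(int(round(v*16)) for v in q[0]),tuple(int(round(v*16)) for v in q[1]),col,1,cv2.LINE_AA,4)
def boxsegs():
    L=[];
    for z in (0,.215):
        C=[(-.1,-.09,z),(-.1,.09,z),(.1,.09,z),(.1,-.09,z)]
        L+=[(C[i],C[(i+1)%4]) for i in range(4)]
    L+=[((x,y,0),(x,y,.215)) for x in(-.1,.1) for y in(-.09,.09)]
    L+=[((-.1,-.078,.11),(-.1,.078,.11)),((-.1,-.078,.198),(-.1,.078,.198))]
    return L
def pansegs():
    L=[]
    for z in (.008,.043):
        C=[(.1,-.063,z),(-.05,-.063,z),(-.05,.063,z),(.1,.063,z)]
        L+=[(C[i],C[i+1]) for i in range(3)]
    L+=[((.1,-.063,.011),(.1,.063,.011))]
    L+=[((-.112,y,.075),(-.048,y,.075)) for y in(-.008,.008)]
    return L
E
python3 - <<'E'
from cell import bot
from h import *
o=bot.get_obs(); R=Rt(o); print(R.round(4))
print(np.linalg.norm(o['tcp_pos']))
P=np.load('poses.npy')
for n,roi,s in(('top',(190,60,130,200),3),('scene',(185,110,165,165),3.6)):
    c=bot.calibration(n); im=cv2.imread(f'pics/{n}0.png'); x,y,w,h=roi
    S=5 if n=='scene' else 5
    # scale calib: draw on enlarged image
    big=cv2.resize(im[y:y+h,x:x+w],None,fx=s,fy=s,interpolation=cv2.INTER_CUBIC)
    c2=dict(c)
    def d(p,segs,col):
        for a,b in segs:
            q=(proj(c,T(p,[a,b]))-[x,y]+.5)*s-.5
            cv2.line(big,tuple((q[0]*16).astype(int).tolist()),tuple((q[1]*16).astype(int).tolist()),col,1,cv2.LINE_AA,4)
    d(P[0],boxsegs(),(255,0,255)); d(P[1],pansegs(),(255,255,0))
    cv2.imwrite(f'pics/{n}_w.png',big)
E
```

```text
[[-4.000e-04  4.267e-01  9.044e-01]
 [-8.000e-04  9.044e-01 -4.267e-01]
 [-1.000e+00 -9.000e-04 -0.000e+00]]
0.692196173910551
```

View pics/top_w.png

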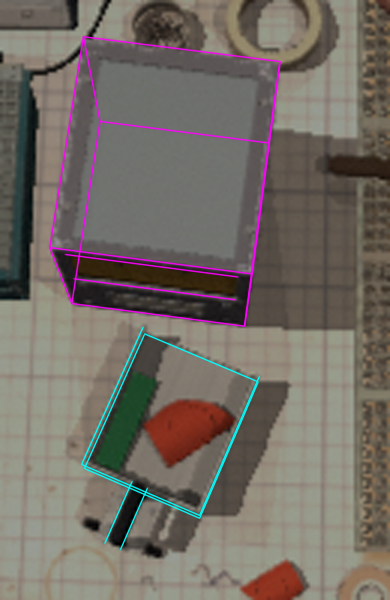

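View pics/scene_w.png

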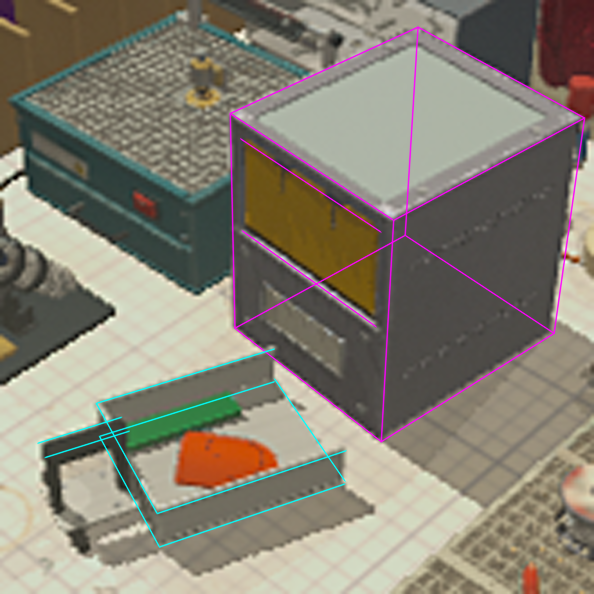

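```bash
python3 - <<'E'
from cell import bot
from h import *
o=bot.get_obs(); R=Rt(o); p=o['tcp_pos']
c=bot.calibration('wrist'); Rc=cv2.Rodrigues(c['rvec'])[0]; C=-Rc.T@c['tvec']
print('cam in tool',R.T@(C-p),'axes in tool\n',(R.T@Rc.T).round(3))
P=np.load('poses.npy'); g=T(P[1],[[-.08,0,.066]])[0]
tgt=np.array([g[0],g[1],.25])
print(R.T@(tgt-p))
E
```

```text
cam in tool [-0.13389112 -0.00021395 -0.07468749] axes in tool
 [[-0.    -0.295  0.955]
 [ 1.    -0.     0.   ]
 [ 0.     0.955  0.295]]
[-0.01076754 -0.48502601  0.41285883]
```

Emit:
{"fn": "servo_tool", "kwargs": {"deltas": [[-0.002,-0.036,0.031,0],[-0.004,-0.072,0.062,0],[-0.006,-0.108,0.093,0],[-0.008,-0.144,0.124,0],[-0.01,-0.18,0.155,0],[-0.011,-0.216,0.186,0],[-0.011,-0.252,0.217,0],[-0.011,-0.288,0.248,0],[-0.011,-0.324,0.279,0],[-0.011,-0.36,0.31,0]]}}

```text
time_s: 1.15
tcp_pos: [0.4041, 0.1282, 0.2504]
ee_rot: [0.69, 0.155, 0.69, -0.154]
contact_force: [1.7, 0.1, -0.5]
gripper_width: 0.0855
```

Emit:
{"fn": "servo_tool", "kwargs": {"deltas": [[0,-0.036,0.03,-1.2],[0,-0.072,0.06,-2.4],[0,-0.105,0.088,-3.6],[0,-0.12,0.1,-3.6],[0,-0.125,0.103,-3.6],[0,-0.125,0.103,-3.6],[0,-0.125,0.103,-3.6]]}}

```text
time_s: 1.85
tcp_pos: [0.4435, -0.0262, 0.2502]
ee_rot: [0.694, 0.133, 0.695, -0.133]
contact_force: [-0.3, -0.5, 1.0]
gripper_width: 0.0855
```

```bash
python3 - <<'E'
from cell import bot
from h import *
import pickle
o=bot.get_obs(); print(o['time_s'],o['tcp_pos'],o['joint_velocities'].round(3),Rt(o).round(4).tolist())
c=bot.calibration('wrist'); im=bot.capture('wrist'); pickle.dump((c,o),open('w1.pkl','wb'))
cv2.imwrite('pics/w1.png',im); P=np.load('poses.npy')
big=cv2.resize(im,None,fx=1.5,fy=1.5,interpolation=cv2.INTER_CUBIC)
cv2.imwrite('pics/w1b.png',big)
E
```

```text
1.85 [ 0.44351649 -0.02620338  0.25020536] [ 0.016 -0.002  0.002 -0.     0.002 -0.003] [[-0.0005, 0.3688, 0.9295], [0.0003, 0.9295, -0.3688], [-1.0, 0.0001, -0.0005]]
```

View pics/w1b.png

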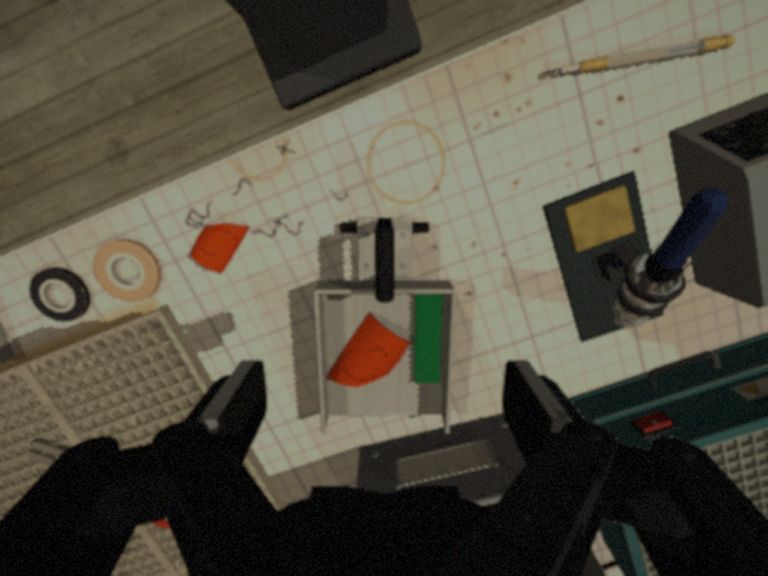

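```bash
python3 - <<'E'
from h import *
im=cv2.imread('pics/w1.png')
g=cv2.convertScaleAbs(im,alpha=1.6)
cv2.imwrite('pics/w1c.png',cv2.resize(g[135:295,195:320],None,fx=5,fy=5,interpolation=cv2.INTER_CUBIC)[:800])
cv2.imwrite('pics/w1d.png',cv2.resize(g[260:384,160:400],None,fx=3.3,fy=3.3,interpolation=cv2.INTER_CUBIC))
E
```

```text
(no output)
```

View pics/w1c.png

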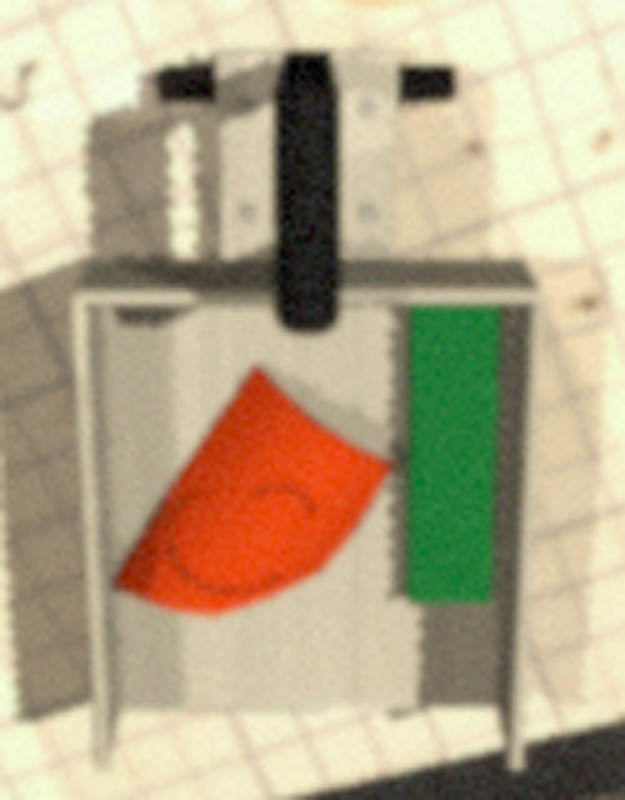

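View pics/w1d.png

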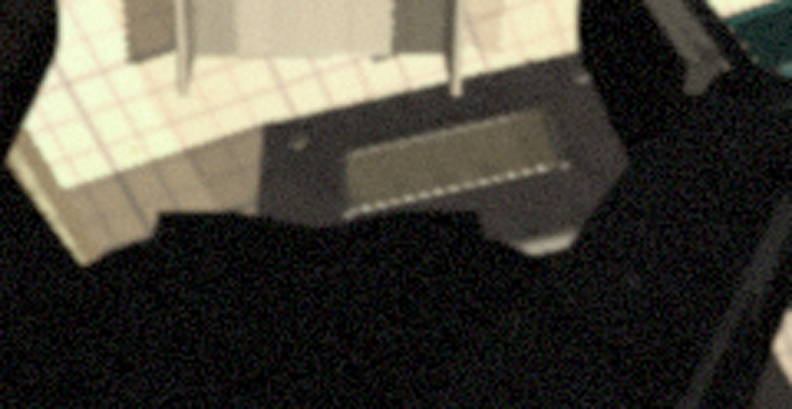

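```bash
python3 - <<'E'
from cell import bot
from h import *
import pickle
cw,o=pickle.load(open('w1.pkl','rb')); ct,cs=bot.calibration('top'),bot.calibration('scene')
B=lambda x,y,z:[x/1000,y/1000,z/1000]
g=lambda c,l,o,s:(c,[q[1] for q in l],uncrop([q[0] for q in l],o,s))
wp=[((537,289),B(-50,63,43)),((73,292),B(-50,-63,43)),((526,768),B(100,63,43)),((92,765),B(100,-63,43)),((307,328),B(-48,0,75)),((307,55),B(-112,0,75)),((505,706),B(100,60,11)),((110,706),B(100,-60,11))]
p2,r=fit([g(cw,wp,(195,135),5)],[.5,0,0]); print('pan wrist',p2,np.degrees(p2[2]));print(r)
print('grip',T(p2,[[-.08,0,.066]]))
P=np.load('poses.npy'); 
uv=uncrop([(268,126),(577,52)],(160,260),3.3)
a,b=[ray(cw,u,0) for u in uv]; print('box corner FR',a,'model',T(P[0],[[-.1,-.09,0]]),'yaw',np.degrees(np.arctan2(*(b-a)[:2]))*-1)
print('tool yaw',np.degrees(np.arctan2(Rt(o)[1,1],Rt(o)[0,1]))-90)
np.save('poses.npy',np.array([P[0],p2]))
E
```

```text
pan wrist [ 0.51765481 -0.05561604 -0.37675508] -21.586476196080575
[array([[ 1.7, -1. ],
       [-0.9, -1.4],
       [-1.2, -0.1],
       [ 0.7,  0.6],
       [ 0. ,  0.6],
       [-0. ,  2.1],
       [-1.9, -0.4],
       [ 1.9, -0.3]])]
grip [[ 0.44326574 -0.02618363  0.066     ]]
box corner FR [ 0.64883628 -0.13529807  0.        ] model [[ 0.64737241 -0.13745984  0.        ]] yaw -5.836273296901031
tool yaw -21.64258801219249
```

Emit:
{"fn": "servo_tool", "kwargs": {"deltas": [[0.03,0,0,0],[0.07,0,0,0],[0.11,0,0,0],[0.145,0,0,0],[0.17,0,0,0],[0.185,0,0,0],[0.195,0,0,0],[0.195,0,0,0],[0.195,0,0,0]], "fingers": 0.0854}}

```text
time_s: 2.8
tcp_pos: [0.4441, -0.0266, 0.0557]
ee_rot: [0.695, 0.133, 0.694, -0.133]
contact_force: [-0.5, 0.6, 1.3]
gripper_width: 0.0849
```

Emit:
{"fn": "servo_tool", "kwargs": {"deltas": [[0,0,0,0],[0,0,0,0],[0,0,0,0],[0,0,0,0],[0,0,0,0],[0,0,0,0],[0,0,0,0],[0,0,0,0]], "fingers": 0, "force": 120}}

```text
time_s: 3.6
tcp_pos: [0.444, -0.027, 0.0557]
ee_rot: [0.695, 0.133, 0.694, -0.133]
contact_force: [-2.4, 0.9, 13.3]
gripper_width: 0.0142
```

```bash
python3 - <<'E'
from cell import bot
from h import *
o=bot.get_obs(); print(o['time_s'],o['tcp_pos'],o['gripper_width'],o['contact_force'],o['moment'])
im=bot.capture('wrist'); cv2.imwrite('pics/w2.png',cv2.resize(cv2.convertScaleAbs(im,alpha=1.6),None,fx=1.5,fy=1.5))
E
```

```text
3.6 [ 0.44403119 -0.02703935  0.05573182] 0.014162689938770213 [-2.35521412  0.91566084 13.33011245] [0.03083582 0.34827029 0.13010276]
```

View pics/w2.png

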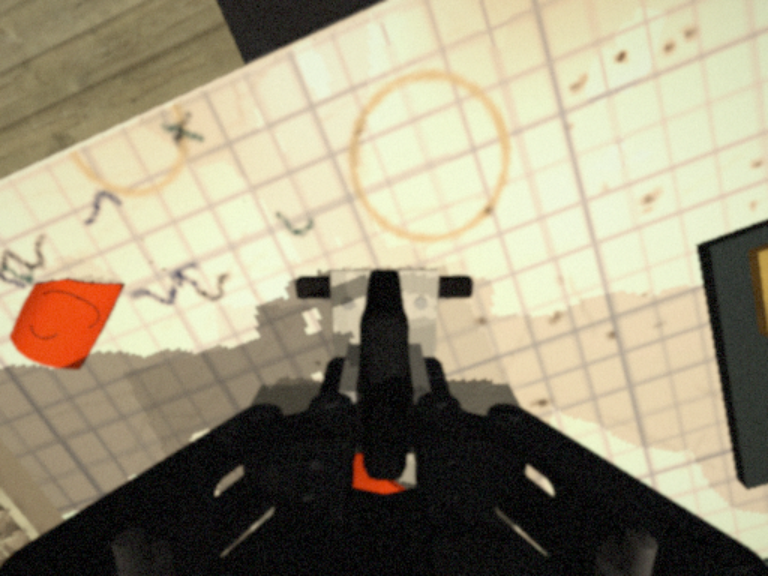

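Emit:
{"fn": "servo_tool", "kwargs": {"deltas": [[-0.002,0,0,0],[-0.007,0,0,0],[-0.014,0,0,0],[-0.022,0,0,0],[-0.028,0,0,0],[-0.03,0,0,0],[-0.03,0,0,0]]}}

```text
time_s: 4.35
tcp_pos: [0.4442, -0.027, 0.0858]
ee_rot: [0.695, 0.133, 0.694, -0.133]
contact_force: [0.3, -0.4, -3.9]
gripper_width: 0.014
```

```bash
python3 - <<'E'
from cell import bot
from h import *
o=bot.get_obs(); print(o['time_s'],o['tcp_pos'],o['gripper_width'],o['contact_force'],o['moment'])
im=bot.capture('scene'); cv2.imwrite('pics/s3.png',im); cv2.imwrite('pics/s3b.png',cv2.resize(im[110:275,185:350],None,fx=3.6,fy=3.6,interpolation=cv2.INTER_CUBIC))
E
```

```text
4.35 [ 0.44419634 -0.02701913  0.08575852] 0.013996641637153834 [ 0.33035349 -0.3663357  -3.94268804] [0.19017194 0.32733098 0.05244045]
```

View pics/s3b.png

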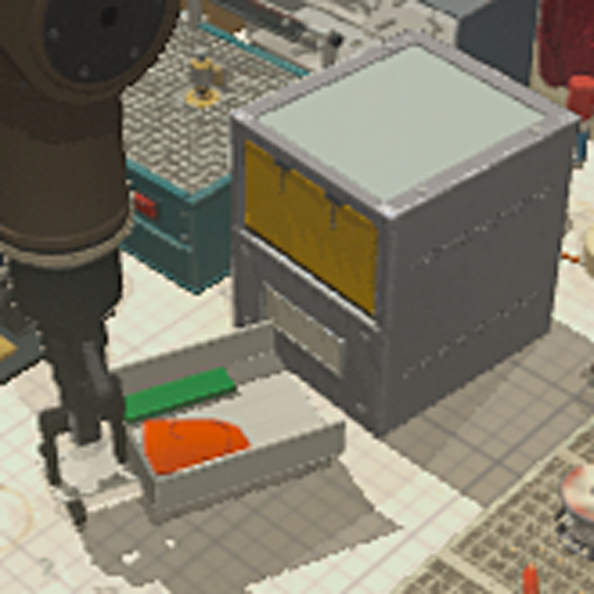

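```bash
cat >> h.py <<'E'
def T5(p,P): # x,y,z,yaw,pitch(nose down +)
    R=Rn.from_euler('ZY',[p[3],p[4]]).as_matrix(); return np.asarray(P,float)@R.T+np.array(p[:3])
def fit5(obs,p0,fix=None):
    f=lambda p: np.concatenate([(proj(c,T5(p,P))-uv).ravel() for c,P,uv in obs])
    r=least_squares(f,p0,loss='soft_l1'); return r.x,[np.round(proj(c,T5(r.x,P))-uv,1).tolist() for c,P,uv in obs]
E
python3 - <<'E'
from cell import bot
from h import *
cs=bot.calibration('scene')
B=lambda x,y,z:[x/1000,y/1000,z/1000]
g=lambda c,l,o,s:(c,[q[1] for q in l],uncrop([q[0] for q in l],o,s))
sp=[((272,322),B(100,63,43)),((343,424),B(100,-63,43)),((345,456),B(100,-63,8)),((157,518),B(-50,-63,8)),((153,485),B(-50,-63,43))]
print(fit5([g(cs,sp,(185,110),3.6)],[.517,-.055,.03,-.377,0]))
E
```

```text
(array([ 0.52482739, -0.0487102 ,  0.01812447, -0.3839689 , -0.00853006]), [[[0.3, 0.0], [0.2, -0.4], [-0.6, 0.1], [-0.2, 0.2], [0.2, -0.0]]])
```

Emit:
{"fn": "servo_tool", "kwargs": {"deltas": [[-0.003,0,0,0],[-0.011,0,0,0],[-0.023,0,0,0],[-0.037,0,0,0],[-0.052,0,0,0],[-0.067,0,0,0],[-0.079,0,0,0],[-0.087,0,0,0],[-0.091,0,0,0],[-0.092,0,0,0]]}}

```text
time_s: 5.4
tcp_pos: [0.4439, -0.027, 0.1776]
ee_rot: [0.695, 0.133, 0.694, -0.133]
contact_force: [-0.2, 0.0, -3.7]
gripper_width: 0.0137
```

Emit:
{"fn": "servo_tool", "kwargs": {"deltas": [[0,0.0,0.0,-0.5],[0,0.001,0.001,-2],[0,0.002,0.003,-4.5],[0,0.003,0.005,-7],[0,0.004,0.008,-10],[0,0.005,0.01,-12.5],[0,0.006,0.012,-14.5],[0,0.006,0.013,-15.5],[0,0.006,0.013,-15.7],[0,0.006,0.013,-15.7]]}}

```text
time_s: 6.4
tcp_pos: [0.458, -0.0262, 0.1771]
ee_rot: [0.706, 0.037, 0.706, -0.037]
contact_force: [-0.1, 0.1, -3.8]
gripper_width: 0.0143
```

```bash
python3 - <<'E'
from cell import bot
from h import *
o=bot.get_obs(); print(o['time_s'],o['tcp_pos'],o['gripper_width'],o['contact_force'],Rt(o).round(4).tolist())
im=bot.capture('scene'); cv2.imwrite('pics/s4.png',im); cv2.imwrite('pics/s4b.png',cv2.resize(im[100:265,185:350],None,fx=3.6,fy=3.6,interpolation=cv2.INTER_CUBIC))
im=bot.capture('top'); cv2.imwrite('pics/t4.png',im); cv2.imwrite('pics/t4b.png',cv2.resize(im[110:270,190:310],None,fx=5,fy=5,interpolation=cv2.INTER_CUBIC))
im=bot.capture('wrist'); cv2.imwrite('pics/w4.png',im)
E
```

```text
6.4 [ 0.45799506 -0.02619437  0.17709746] 0.014313956446544466 [-0.06096091  0.0800713  -3.84270338] [[-0.0005, 0.104, 0.9946], [0.0, 0.9946, -0.104], [-1.0, -0.0, -0.0005]]
```

View pics/s4b.png

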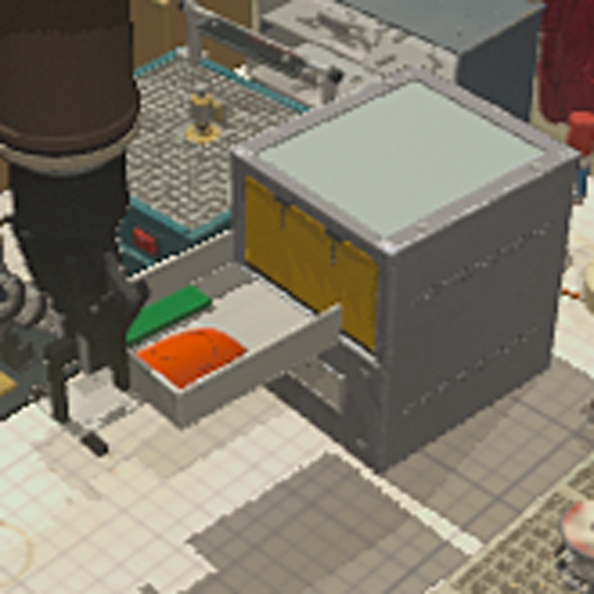

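View pics/t4b.png

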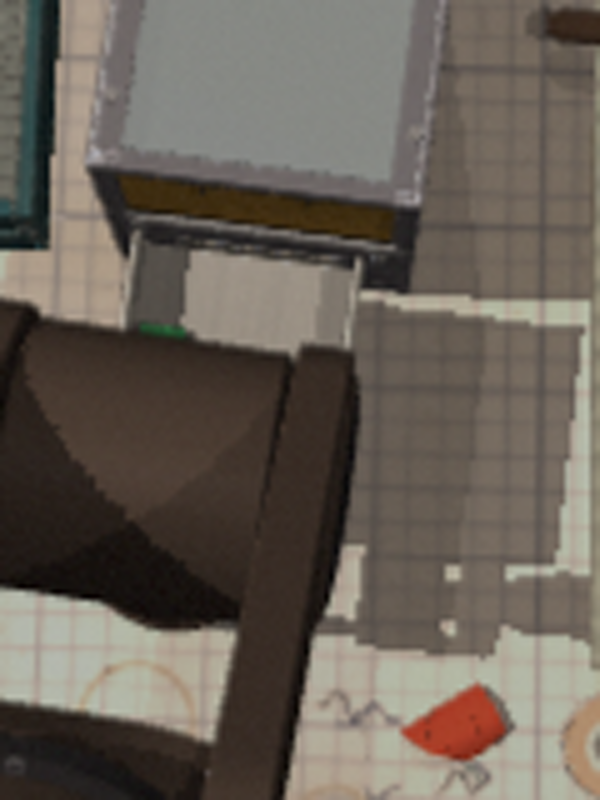

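View pics/w4.png

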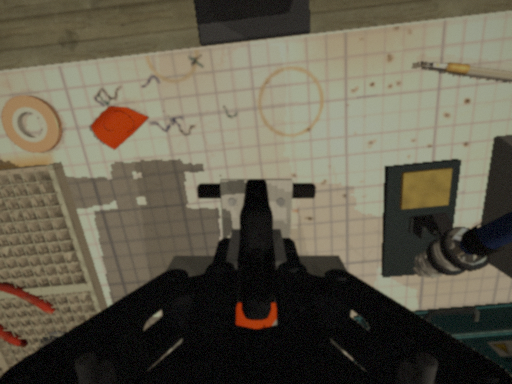

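```bash
cat >> h.py <<'E'
def panpose(o,pitch=0.,dx=0):  # pan pose from tcp: grip = grasp point (11mm above tcp)
    R=Rt(o); g=o['tcp_pos']-R[:,0]*.011; yaw=np.arctan2(R[1,1],R[0,1])-np.pi/2
    p=np.array([0,0,0,yaw,pitch]); off=T5(p,[[-.08+dx,0,.066]])[0]
    return np.array([*(g-off),yaw,pitch])
def over(im,c,roi,s,items,fn):
    x,y,w,h=roi; big=cv2.resize(im[y:y+h,x:x+w],None,fx=s,fy=s,interpolation=cv2.INTER_CUBIC)
    for p,segs,col in items:
        for a,b in segs:
            q=((proj(c,(T5 if len(p)==5 else T)(p,[a,b]))-[x,y]+.5)*s-.5)*16
            cv2.line(big,tuple(q[0].astype(int).tolist()),tuple(q[1].astype(int).tolist()),col,1,cv2.LINE_AA,4)
    cv2.imwrite(fn,big)
BOX=np.array([.757,-.0573,-.1045])
E
python3 - <<'E'
from cell import bot
from h import *
o=bot.get_obs(); p=panpose(o); print(p)
it=[(BOX,boxsegs(),(255,0,255)),(p,pansegs(),(255,255,0))]
over(cv2.imread('pics/s4.png'),bot.calibration('scene'),(185,100,165,165),3.6,it,'pics/s4o.png')
over(cv2.imread('pics/t4.png'),bot.calibration('top'),(190,110,120,100),5,it,'pics/t4o.png')
E
```

```text
[ 0.53763502 -0.03451883  0.12223361 -0.10432267  0.        ]
```

View pics/s4o.png

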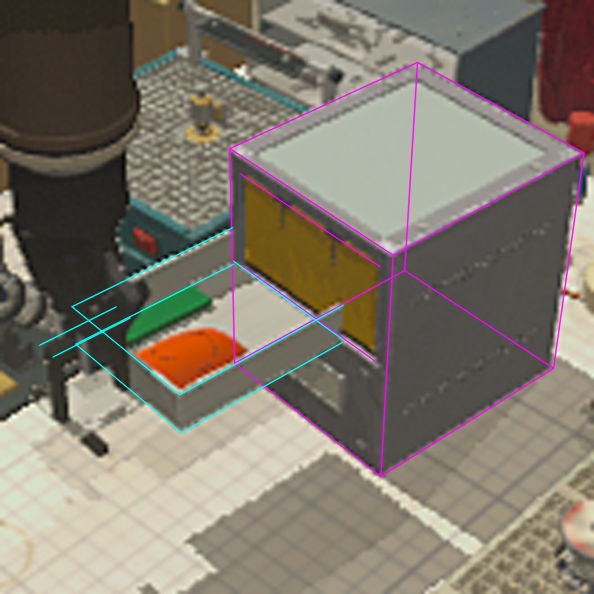

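View pics/t4o.png

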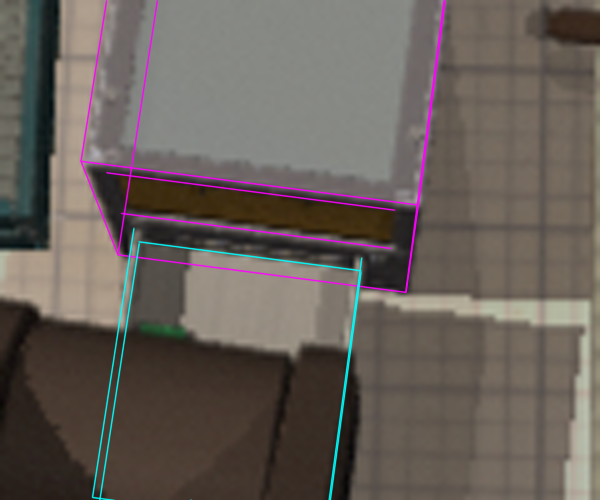

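Emit:
{"fn": "servo_tool", "kwargs": {"deltas": [[0,0,0.002,0],[0,0,0.007,0],[0,-0.001,0.014,0],[0,-0.001,0.022,0],[0,-0.001,0.031,0],[0,-0.001,0.04,0],[0,-0.001,0.049,0],[0,-0.001,0.057,0],[0,-0.001,0.063,0],[0,-0.001,0.066,0]]}}

```text
time_s: 7.55
tcp_pos: [0.5243, -0.0341, 0.1771]
ee_rot: [0.706, 0.037, 0.706, -0.037]
contact_force: [-1.5, 0.2, -7.4]
gripper_width: 0.0135
```

Emit:
{"fn": "servo_tool", "kwargs": {"deltas": [[0,0,0,0],[0,0,0,0]]}}

```text
time_s: 7.75
tcp_pos: [0.5235, -0.034, 0.1772]
ee_rot: [0.706, 0.037, 0.706, -0.037]
contact_force: [-1.3, 0.3, -7.9]
gripper_width: 0.0143
```

```bash
cat > look.py <<'E'
import sys
from cell import bot
from h import *
n=sys.argv[1]; pitch=float(sys.argv[2]) if len(sys.argv)>2 else 0.
o=bot.get_obs(); print(o['time_s'],o['tcp_pos'].round(4),o['gripper_width'],o['contact_force'].round(2),o['moment'].round(3))
p=panpose(o,pitch); c,s=np.cos(BOX[2]),np.sin(BOX[2]); 
for nm,q in (('mouth',[.1,0,.011]),('hook',[.07,0,.008]),('grip',[-.08,0,.066])):
    d=T5(p,[q])[0]-[BOX[0],BOX[1],0]; print(nm,np.round([c*d[0]+s*d[1],-s*d[0]+c*d[1],d[2]],4))
it=[(BOX,boxsegs(),(255,0,255)),(p,pansegs(),(255,255,0))]
im=bot.capture('scene'); cv2.imwrite(f'pics/{n}.png',im)
over(im,bot.calibration('scene'),(185,80,165,165),3.6,it if len(sys.argv)>2 else [],f'pics/{n}o.png')
E
python3 look.py s5
```

```text
7.75 [ 0.5235 -0.034   0.1772] 0.014329221766083004 [-1.29  0.27 -7.94] [ 0.065  0.938 -0.082]
mouth [-0.0546 -0.0011  0.1332]
hook [-0.0846 -0.0011  0.1302]
grip [-0.2346 -0.0012  0.1882]
```

View pics/s5o.png

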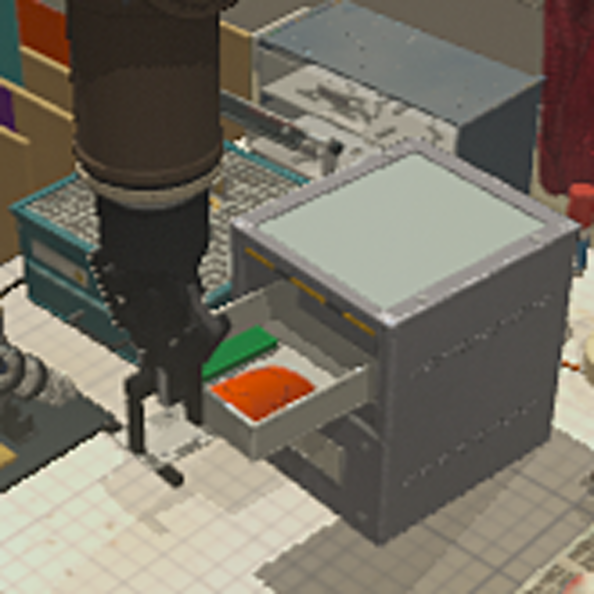

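Emit:
{"fn": "servo_tool", "kwargs": {"deltas": [[0.002,0,0,0],[0.005,0,0,0],[0.008,0,0,0],[0.011,0,0,0],[0.014,0,0,0],[0.016,0,0,0],[0.017,0,0,0],[0.017,0,0,0]]}}

```text
time_s: 8.6
tcp_pos: [0.5238, -0.034, 0.1602]
ee_rot: [0.706, 0.037, 0.706, -0.037]
contact_force: [-1.1, 0.3, -6.3]
gripper_width: 0.0141
```

```bash
python3 look.py s6 0
```

```text
8.6 [ 0.5238 -0.034   0.1602] 0.014095631154385713 [-1.13  0.28 -6.33] [ 0.077  0.805 -0.057]
mouth [-0.0544 -0.0011  0.1162]
hook [-0.0844 -0.0011  0.1132]
grip [-0.2344 -0.0012  0.1712]
```

View pics/s6o.png

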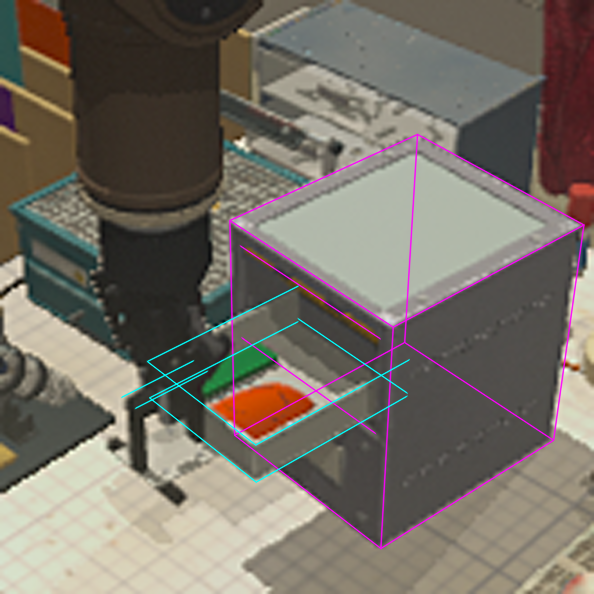

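Emit:
{"fn": "servo_tool", "kwargs": {"deltas": [[0.001,0,0,0],[0.002,0,0,0],[0.003,0,0,0],[0.003,0,0,0],[0.003,0,0,0]]}}

```text
time_s: 9.15
tcp_pos: [0.5239, -0.034, 0.1574]
ee_rot: [0.706, 0.037, 0.706, -0.037]
contact_force: [-3.2, 0.3, -1.1]
gripper_width: 0.0143
```

Emit:
{"fn": "servo_tool", "kwargs": {"deltas": [[0.001,0,0,0],[0.002,0,0,0],[0.002,0,0,0]]}}

```text
time_s: 9.45
tcp_pos: [0.5236, -0.034, 0.1554]
ee_rot: [0.706, 0.037, 0.706, -0.037]
contact_force: [-6.8, 0.8, 5.2]
gripper_width: 0.014
```

Emit:
{"fn": "servo_tool", "kwargs": {"deltas": [[0,0,0,0],[0,0,-0.002,0],[0,0,-0.004,0],[0,0,-0.004,0]], "force": 25}}

```text
time_s: 9.85
tcp_pos: [0.5201, -0.0337, 0.1555]
ee_rot: [0.707, 0.037, 0.706, -0.037]
contact_force: [0.3, 0.5, 2.1]
gripper_width: 0.0138
```

Emit:
{"fn": "servo_tool", "kwargs": {"deltas": [[0,0,-0.001,0],[0,0,-0.002,0],[0,0,-0.002,0]]}}

```text
time_s: 10.15
tcp_pos: [0.5177, -0.0334, 0.1553]
ee_rot: [0.706, 0.037, 0.706, -0.037]
contact_force: [1.2, 1.0, 1.1]
gripper_width: 0.0143
```

Emit:
{"fn": "servo_tool", "kwargs": {"deltas": [[0,0,-0.001,0],[0,0,-0.002,0],[0,0,-0.002,0]]}}

```text
time_s: 10.45
tcp_pos: [0.5155, -0.0332, 0.1553]
ee_rot: [0.706, 0.037, 0.706, -0.037]
contact_force: [-0.2, -0.7, 1.5]
gripper_width: 0.014
```

```bash
python3 look.py s7 0
```

```text
10.45 [ 0.5155 -0.0332  0.1553] 0.013991081635393377 [-0.2  -0.7   1.45] [-0.189 -0.729 -0.168]
mouth [-0.0627 -0.0011  0.1113]
hook [-0.0927 -0.0011  0.1083]
grip [-0.2427 -0.0012  0.1663]
```

View pics/s7o.png

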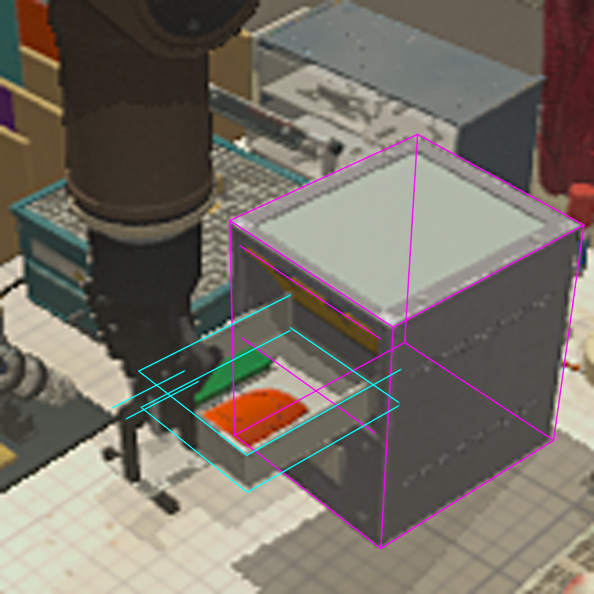

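Emit:
{"fn": "servo_tool", "kwargs": {"deltas": [[0,0,-0.001,0],[0,0,-0.0015,0],[0,0,-0.0015,0]]}}

```text
time_s: 10.8
tcp_pos: [0.514, -0.033, 0.1552]
ee_rot: [0.706, 0.037, 0.706, -0.037]
contact_force: [0.6, 0.6, 1.7]
gripper_width: 0.0137
```

Emit:
{"fn": "servo_tool", "kwargs": {"deltas": [[0,0,-0.001,0],[0,0,-0.0015,0],[0,0,-0.0015,0]]}}

```text
time_s: 11.1
tcp_pos: [0.5125, -0.0329, 0.1553]
ee_rot: [0.706, 0.037, 0.706, -0.037]
contact_force: [-0.0, 0.6, 2.1]
gripper_width: 0.0138
```

Emit:
{"fn": "servo_tool", "kwargs": {"deltas": [[0,0,-0.001,0],[0,0,-0.002,0],[0,0,-0.002,0]]}}

```text
time_s: 11.4
tcp_pos: [0.5126, -0.0327, 0.1556]
ee_rot: [0.707, 0.037, 0.705, -0.037]
contact_force: [11.7, 0.8, -4.3]
gripper_width: 0.014
```

```bash
python3 look.py s8; python3 - <<'E'
from cell import bot
import cv2
im=bot.capture('top'); cv2.imwrite('pics/t8.png',cv2.resize(im[110:230,190:310],None,fx=5,fy=5,interpolation=cv2.INTER_CUBIC))
E
```

```text
11.4 [ 0.5126 -0.0327  0.1556] 0.01400299828488406 [11.71  0.76 -4.28] [ 0.102 -2.098 -0.138]
mouth [-0.0657 -0.001   0.1116]
hook [-0.0957 -0.001   0.1086]
grip [-0.2457 -0.0011  0.1666]
```

View pics/s8o.png

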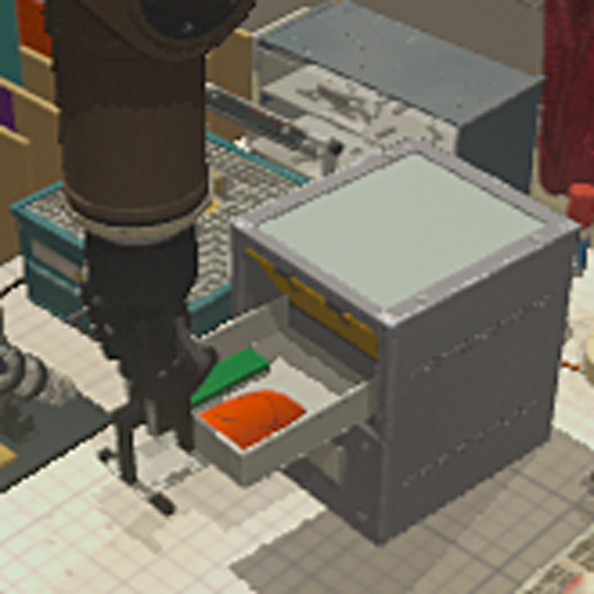

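View pics/t8.png

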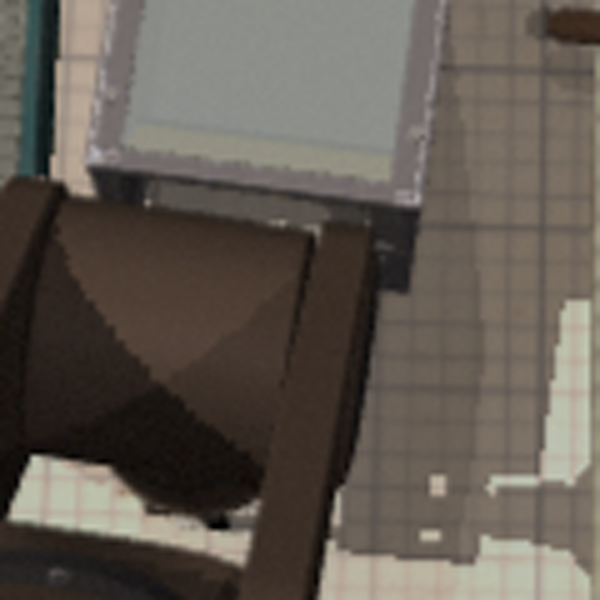

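Emit:
{"fn": "servo_tool", "kwargs": {"deltas": [[-0.002,0,0.003,0],[-0.005,0,0.004,0],[-0.009,0,0.006,0],[-0.012,0,0.008,0],[-0.015,0,0.009,0],[-0.018,0,0.011,0],[-0.021,0,0.013,0],[-0.024,0,0.015,0],[-0.027,0,0.017,0],[-0.027,0,0.017,0]], "force": 20}}

```text
time_s: 12.5
tcp_pos: [0.5282, -0.0345, 0.1827]
ee_rot: [0.706, 0.037, 0.706, -0.037]
contact_force: [-2.6, -0.2, -5.7]
gripper_width: 0.014
```

```bash
python3 look.py s9 0.1745
```

```text
12.5 [ 0.5282 -0.0345  0.1827] 0.01397413835755712 [-2.56 -0.23 -5.72] [ 0.11   1.256 -0.021]
mouth [-0.0622 -0.0011  0.1083]
hook [-0.0923 -0.0011  0.1105]
grip [-0.2299 -0.0012  0.1937]
```

View pics/s9o.png

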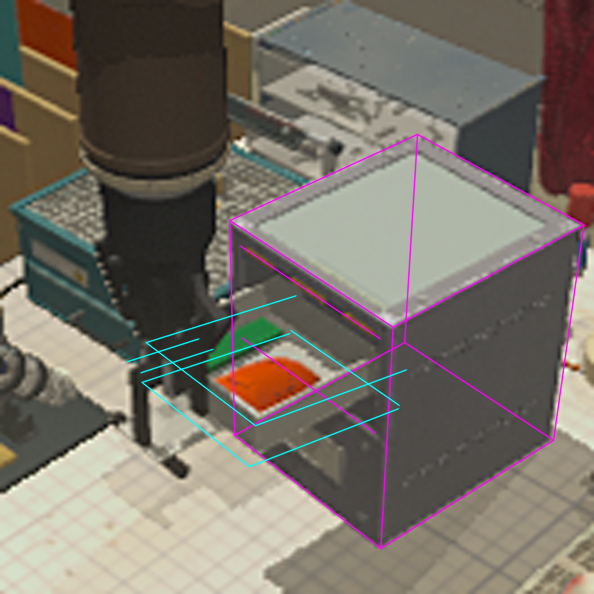

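```bash
python3 - <<'E'
from cell import bot
from h import *
o=bot.get_obs(); im=cv2.imread('pics/s9.png')
over(im,bot.calibration('scene'),(185,100,120,120),5,[(panpose(o,0.),pansegs(),(255,255,0)),(panpose(o,.087),pansegs(),(0,255,255))],'pics/s9p.png')
E
```

```text
(no output)
```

View pics/s9p.png

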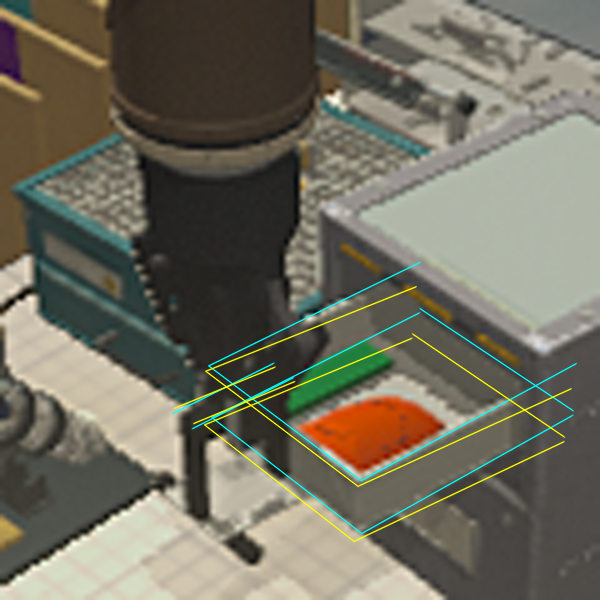

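Emit:
{"fn": "servo_tool", "kwargs": {"deltas": [[0,0,0,0],[0,0,0,0]], "fingers": 0.012}}

```text
time_s: 12.75
tcp_pos: [0.5275, -0.0344, 0.1821]
ee_rot: [0.706, 0.037, 0.706, -0.037]
contact_force: [-2.1, 0.2, -7.6]
gripper_width: 0.0139
```

Emit:
{"fn": "servo_tool", "kwargs": {"deltas": [[0,0,0,0],[0,0,0,0]], "fingers": 0.013}}

```text
time_s: 12.95
tcp_pos: [0.5276, -0.0344, 0.1822]
ee_rot: [0.706, 0.037, 0.706, -0.037]
contact_force: [-1.8, -0.0, -6.5]
gripper_width: 0.014
```

```bash
python3 - <<'E'
from cell import bot
o=bot.get_obs(); print(o['gripper_width'],o['contact_force'],o['moment'],o['time_s'],o['tcp_pos'])
E
```

```text
0.014000050198366282 [-1.81452647 -0.01395732 -6.4848747 ] [9.73669785e-02 1.08622724e+00 1.00421292e-03] 12.95 [ 0.5276167  -0.03444137  0.18223011]
```

Emit:
{"fn": "servo_tool", "kwargs": {"deltas": [[0,0,0,0],[0,0,0,0]], "fingers": 0.0136}}

```text
time_s: 13.15
tcp_pos: [0.5277, -0.0345, 0.1823]
ee_rot: [0.706, 0.037, 0.706, -0.037]
contact_force: [-2.4, 1.0, -8.0]
gripper_width: 0.0142
```

Emit:
{"fn": "servo_tool", "kwargs": {"deltas": [[0,0,0,0],[0,0,0,0]], "fingers": 0.0139}}

```text
time_s: 13.35
tcp_pos: [0.5277, -0.0345, 0.1823]
ee_rot: [0.706, 0.037, 0.706, -0.037]
contact_force: [-2.1, -0.2, -6.9]
gripper_width: 0.0146
```

```bash
python3 - <<'E'
from cell import bot
o=bot.get_obs(); print(o['gripper_width'],o['contact_force'],o['moment'],o['time_s'],o['tcp_pos'])
E
```

```text
0.014576144323557158 [-2.12111302 -0.23133614 -6.90451365] [ 0.12801508  1.06271681 -0.09004328] 13.35 [ 0.52771492 -0.03448392  0.1822957 ]
```

Emit:
{"fn": "servo_tool", "kwargs": {"deltas": [[0,0,0,0]], "fingers": 0.0142}}

```text
time_s: 13.45
tcp_pos: [0.5277, -0.0344, 0.1823]
ee_rot: [0.706, 0.037, 0.706, -0.037]
contact_force: [-1.8, 0.3, -6.7]
gripper_width: 0.0144
```

Emit:
{"fn": "servo_tool", "kwargs": {"deltas": [[0,0,0,0]], "fingers": 0.0144}}

```text
time_s: 13.55
tcp_pos: [0.5277, -0.0345, 0.1823]
ee_rot: [0.706, 0.037, 0.706, -0.037]
contact_force: [-0.7, 1.1, -6.5]
gripper_width: 0.0145
```

Emit:
{"fn": "servo_tool", "kwargs": {"deltas": [[0,0,0,0]], "fingers": 0.0146}}

```text
time_s: 13.65
tcp_pos: [0.5278, -0.0345, 0.1823]
ee_rot: [0.706, 0.037, 0.706, -0.037]
contact_force: [-0.7, -0.2, -5.5]
gripper_width: 0.0146
```

```bash
python3 - <<'E'
from cell import bot
o=bot.get_obs(); print(o['gripper_width'],o['contact_force'],o['moment'],o['time_s'],o['tcp_pos'])
E
```

```text
0.014645964653244161 [-0.69137285 -0.17875936 -5.45038034] [ 0.10329869  0.67911531 -0.0827025 ] 13.65 [ 0.52775431 -0.03447675  0.18234301]
```

Moment is dropping (1.06 → 0.68 N m): the pan is starting to pivot in the pads. Look.

```bash
python3 look.py s10 0.1; python3 - <<'E'
from cell import bot
from h import *
o=bot.get_obs(); im=cv2.imread('pics/s10.png')
over(im,bot.calibration('scene'),(185,100,120,120),5,[(panpose(o,0.),pansegs(),(255,255,0)),(panpose(o,.1),pansegs(),(0,255,255))],'pics/s10p.png')
E
```

```text
13.65 [ 0.5278 -0.0345  0.1823] 0.014645964653244161 [-0.69 -0.18 -5.45] [ 0.103  0.679 -0.083]
mouth [-0.0568 -0.0011  0.1206]
hook [-0.0869 -0.0011  0.1207]
grip [-0.2304 -0.0012  0.1933]
```

View pics/s10p.png

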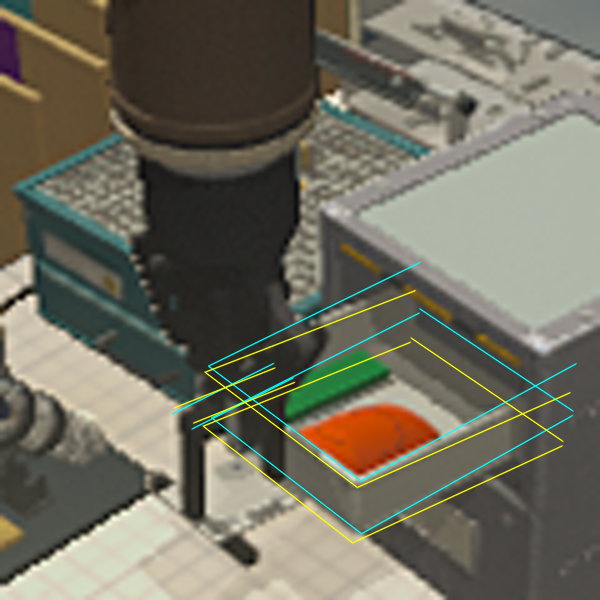

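Emit:
{"fn": "servo_tool", "kwargs": {"deltas": [[0,0,0,0],[0,0,0,0]], "fingers": 0.0147}}

```text
time_s: 13.9
tcp_pos: [0.5279, -0.0345, 0.1824]
ee_rot: [0.706, 0.037, 0.706, -0.037]
contact_force: [-1.8, -0.0, -7.8]
gripper_width: 0.015
```

Emit:
{"fn": "servo_tool", "kwargs": {"deltas": [[0,0,0,0],[0,0,0,0]], "fingers": 0.0148}}

```text
time_s: 14.1
tcp_pos: [0.5278, -0.0345, 0.1824]
ee_rot: [0.706, 0.037, 0.706, -0.037]
contact_force: [-1.9, 0.0, -3.7]
gripper_width: 0.0151
```

```bash
python3 look.py s11 0.17; python3 - <<'E'
from cell import bot
from h import *
o=bot.get_obs(); im=cv2.imread('pics/s11.png')
over(im,bot.calibration('scene'),(185,100,120,120),5,[(panpose(o,0.06),pansegs(),(255,255,0)),(panpose(o,.17),pansegs(),(0,255,255))],'pics/s11p.png')
E
```

```text
14.1 [ 0.5278 -0.0345  0.1824] 0.015052243718461259 [-1.86  0.04 -3.73] [ 0.151  0.744 -0.04 ]
mouth [-0.0623 -0.0011  0.1087]
hook [-0.0923 -0.0011  0.1108]
grip [-0.2304 -0.0012  0.1934]
```

View pics/s11p.png

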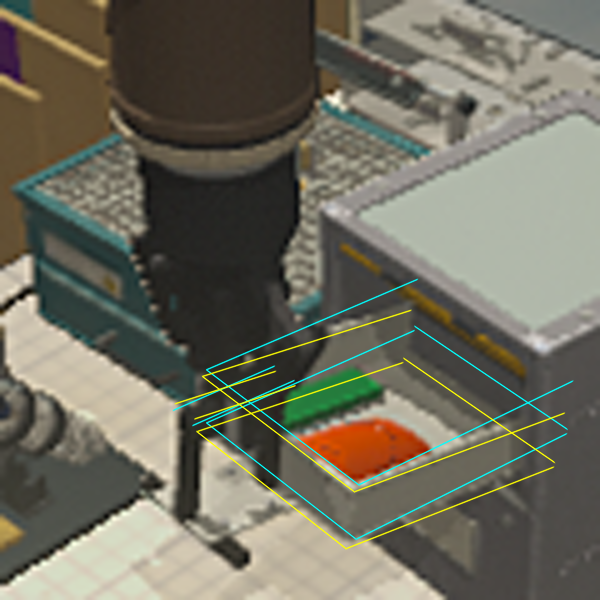

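Emit:
{"fn": "servo_tool", "kwargs": {"deltas": [[-0.003,0,0.002,0],[-0.006,0,0.005,0],[-0.009,0,0.007,0],[-0.012,0,0.009,0],[-0.014,0,0.011,0],[-0.017,0,0.014,0],[-0.019,0,0.016,0],[-0.021,0,0.018,0],[-0.021,0,0.018,0]]}}

```text
time_s: 15.05
tcp_pos: [0.5461, -0.0364, 0.2035]
ee_rot: [0.706, 0.037, 0.706, -0.037]
contact_force: [-0.1, 0.2, -6.3]
gripper_width: 0.0151
```

```bash
cat > lk.py <<'E'
import sys
from cell import bot
from h import *
n,a,b=sys.argv[1],float(sys.argv[2]),float(sys.argv[3])
o=bot.get_obs(); im=bot.capture('scene'); cv2.imwrite(f'pics/{n}.png',im)
print(o['gripper_width'],o['contact_force'].round(2),o['moment'].round(2),o['time_s'],o['tcp_pos'].round(4))
over(im,bot.calibration('scene'),(185,80,140,120),5,[(panpose(o,a),pansegs(),(255,255,0)),(panpose(o,b),pansegs(),(0,255,255))],f'pics/{n}p.png')
E
python3 lk.py s12 .15 .35
```

```text
0.015092746183300811 [-0.1   0.16 -6.33] [ 0.02  0.7  -0.03] 15.05 [ 0.5461 -0.0364  0.2035]
```

View pics/s12p.png

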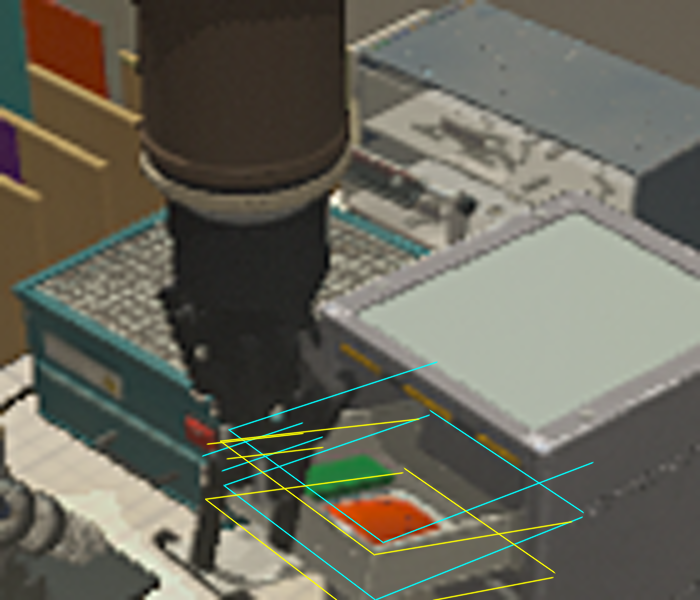

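Emit:
{"fn": "servo_tool", "kwargs": {"deltas": [[0,0,0,0],[0,0,0,0]], "fingers": 0.015}}

```text
time_s: 15.3
tcp_pos: [0.5454, -0.0363, 0.2032]
ee_rot: [0.706, 0.037, 0.706, -0.037]
contact_force: [-1.9, -0.4, -4.9]
gripper_width: 0.0151
```

Emit:
{"fn": "servo_tool", "kwargs": {"deltas": [[0,0,0,0],[0,0,0,0]], "fingers": 0.0152}}

```text
time_s: 15.5
tcp_pos: [0.5457, -0.0363, 0.2033]
ee_rot: [0.706, 0.037, 0.706, -0.037]
contact_force: [-1.5, 0.7, -4.0]
gripper_width: 0.0152
```

```bash
python3 lk.py s13 .25 .35
```

```text
0.0152297536012851 [-1.51  0.73 -3.96] [ 0.07  0.48 -0.04] 15.5 [ 0.5457 -0.0363  0.2033]
```

View pics/s13p.png

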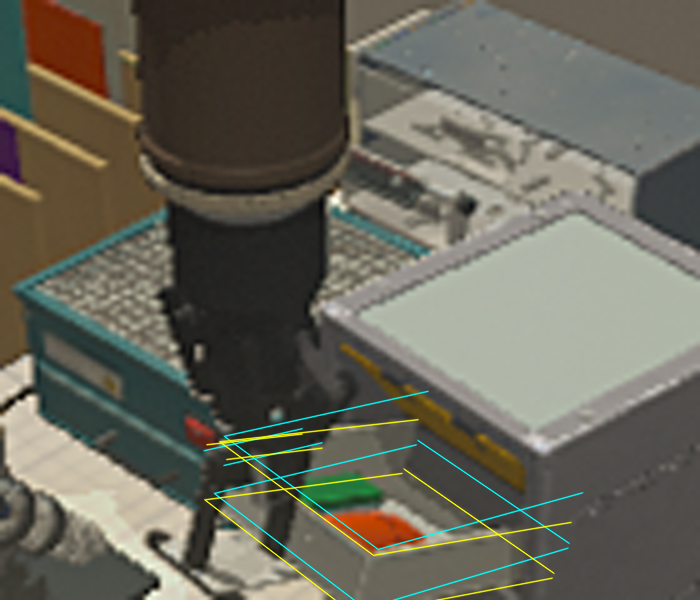

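Emit:
{"fn": "servo_tool", "kwargs": {"deltas": [[-0.002,0,0.002,0],[-0.004,0,0.005,0],[-0.007,0,0.008,0],[-0.009,0,0.011,0],[-0.012,0,0.014,0],[-0.014,0,0.017,0],[-0.016,0,0.019,0],[-0.017,0,0.021,0],[-0.017,0,0.021,0]], "fingers": 0.0153}}

```text
time_s: 16.45
tcp_pos: [0.5671, -0.0386, 0.2205]
ee_rot: [0.706, 0.037, 0.706, -0.037]
contact_force: [0.8, -0.3, -6.0]
gripper_width: 0.0151
```

```bash
python3 lk.py s14 .35 .52
```

```text
0.015065008271242566 [ 0.78 -0.35 -5.99] [-0.    0.04 -0.06] 16.45 [ 0.5671 -0.0386  0.2205]
```

View pics/s14p.png

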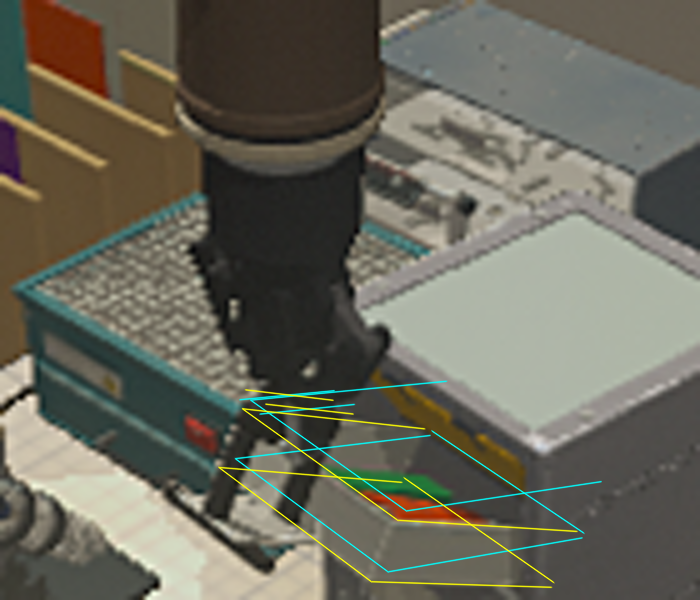

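Emit:
{"fn": "servo_tool", "kwargs": {"deltas": [[-0.002,0,0.002,0],[-0.004,0,0.005,0],[-0.006,0,0.009,0],[-0.008,0,0.013,0],[-0.009,0,0.016,0],[-0.011,0,0.02,0],[-0.012,0,0.023,0],[-0.012,0,0.024,0],[-0.012,0,0.024,0]], "fingers": 0.0153}}

```text
time_s: 17.4
tcp_pos: [0.5905, -0.041, 0.2322]
ee_rot: [0.706, 0.037, 0.706, -0.037]
contact_force: [-0.7, 0.1, -4.9]
gripper_width: 0.0158
```

```bash
python3 lk.py s15 .52 .7
```

```text
0.015838125905490365 [-0.7   0.13 -4.86] [ 0.06  0.47 -0.04] 17.4 [ 0.5905 -0.041   0.2322]
```

View pics/s15p.png

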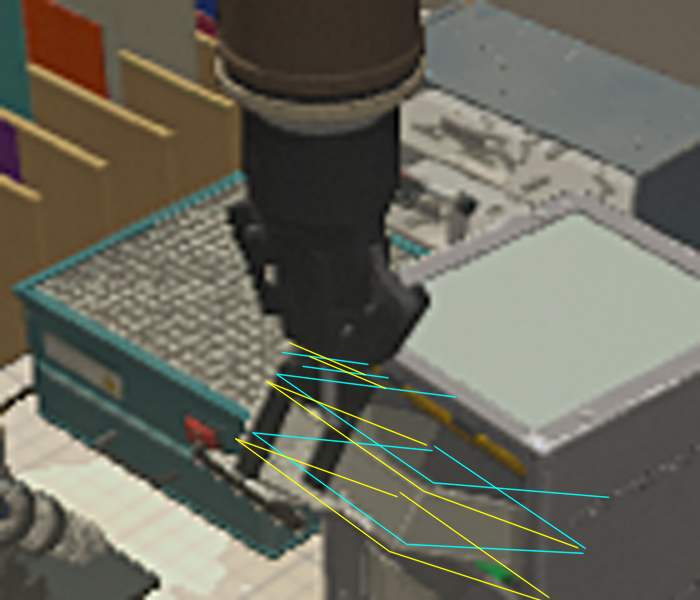

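Emit:
{"fn": "servo_tool", "kwargs": {"deltas": [[-0.001,0,0.003,0],[-0.002,0,0.006,0],[-0.003,0,0.009,0],[-0.004,0,0.012,0],[-0.005,0,0.015,0],[-0.006,0,0.018,0],[-0.006,0,0.02,0],[-0.006,0,0.021,0],[-0.006,0,0.021,0]], "fingers": 0.0154}}

```text
time_s: 18.35
tcp_pos: [0.6114, -0.0432, 0.2382]
ee_rot: [0.706, 0.037, 0.706, -0.037]
contact_force: [-0.1, 0.2, -5.3]
gripper_width: 0.0156
```

```bash
python3 lk.py s16 .7 .84; python3 - <<'E'
from h import *
im=cv2.imread('pics/s16.png'); cv2.imwrite('pics/s16c.png',cv2.resize(cv2.convertScaleAbs(im[140:240,220:340],alpha=2),None,fx=6,fy=6,interpolation=cv2.INTER_CUBIC))
E
```

```text
0.015594119147825006 [-0.14  0.17 -5.25] [ 0.07  0.43 -0.03] 18.35 [ 0.6114 -0.0432  0.2382]
```

View pics/s16p.png

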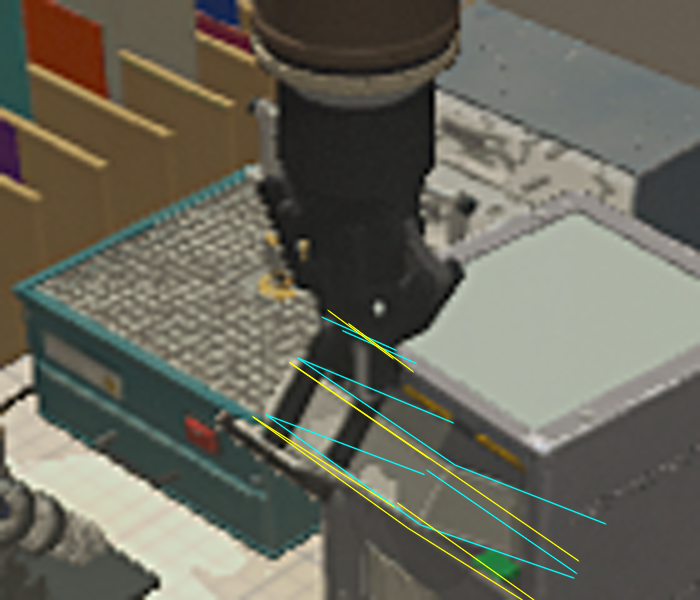

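View pics/s16c.png

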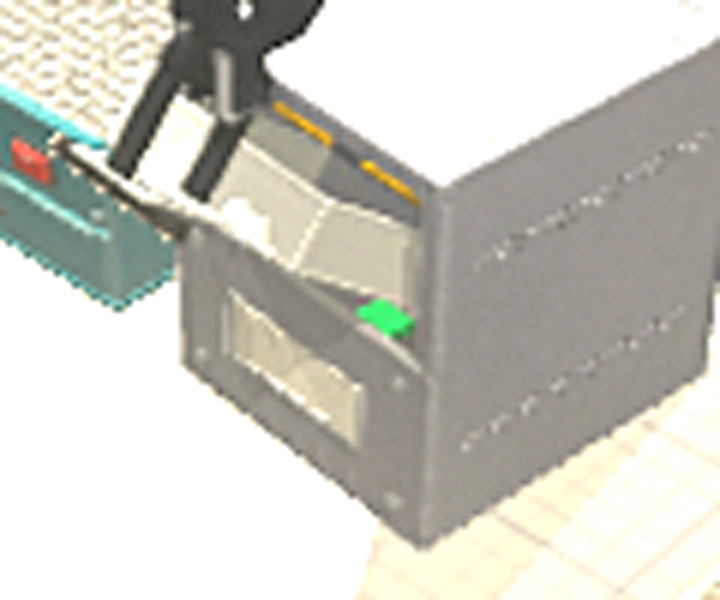

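```bash
python3 - <<'E'
from cell import bot
from h import *
c=bot.calibration('scene')
cc,s=np.cos(BOX[2]),np.sin(BOX[2])
for uv in [(279.5,191.5),(284.,193),(289,194.5),(286,190)]:
  for z in (.017,.06,.1,.13):
    d=ray(c,uv,z)-[BOX[0],BOX[1],0]; print(uv,z,np.round([cc*d[0]+s*d[1],-s*d[0]+cc*d[1]],3))
im=bot.capture('top'); cv2.imwrite('pics/t16.png',cv2.resize(cv2.convertScaleAbs(im[90:210,190:310],alpha=1.8),None,fx=5,fy=5,interpolation=cv2.INTER_CUBIC))
im=bot.capture('wrist'); cv2.imwrite('pics/w16.png',cv2.convertScaleAbs(im,alpha=1.8))
E
```

```text
(279.5, 191.5) 0.017 [-0.016  0.048]
(279.5, 191.5) 0.06 [-0.053  0.009]
(279.5, 191.5) 0.1 [-0.086 -0.026]
(279.5, 191.5) 0.13 [-0.112 -0.053]
(284.0, 193) 0.017 [-0.011  0.033]
(284.0, 193) 0.06 [-0.047 -0.004]
(284.0, 193) 0.1 [-0.081 -0.039]
(284.0, 193) 0.13 [-0.107 -0.065]
(289, 194.5) 0.017 [-0.004  0.018]
(289, 194.5) 0.06 [-0.041 -0.019]
(289, 194.5) 0.1 [-0.075 -0.053]
(289, 194.5) 0.13 [-0.101 -0.079]
(286, 190) 0.017 [0.004 0.04 ]
(286, 190) 0.06 [-0.034  0.002]
(286, 190) 0.1 [-0.068 -0.033]
(286, 190) 0.13 [-0.094 -0.06 ]
```

View pics/w16.png

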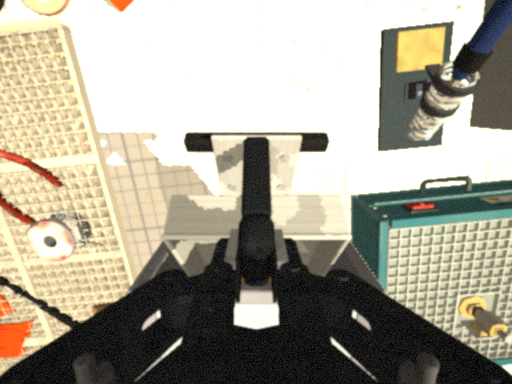

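View pics/t16.png

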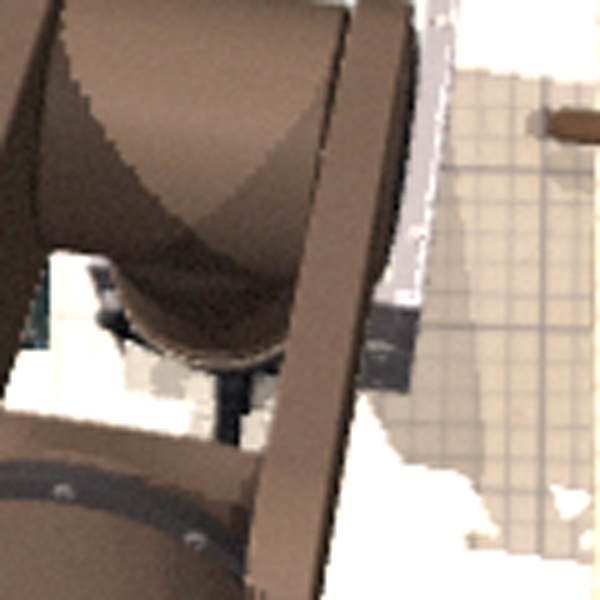

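Emit:
{"fn": "servo_tool", "kwargs": {"deltas": [[0,0,0,0],[0,0,0,0]], "fingers": 0.0155}}

```text
time_s: 18.7
tcp_pos: [0.6112, -0.0432, 0.2384]
ee_rot: [0.706, 0.037, 0.706, -0.037]
contact_force: [-1.5, 0.5, -3.5]
gripper_width: 0.0155
```

Emit:
{"fn": "servo_tool", "kwargs": {"deltas": [[0,0,0,0],[0,0,0,0]], "fingers": 0.0156}}

```text
time_s: 18.9
tcp_pos: [0.6113, -0.0432, 0.2384]
ee_rot: [0.706, 0.037, 0.706, -0.037]
contact_force: [-1.4, 0.3, -3.9]
gripper_width: 0.0157
```

```bash
python3 lk.py s17 .75 .84
```

```text
0.015690604654794178 [-1.44  0.27 -3.95] [-0.02  0.42  0.01] 18.9 [ 0.6113 -0.0432  0.2384]
```

View pics/s17p.png

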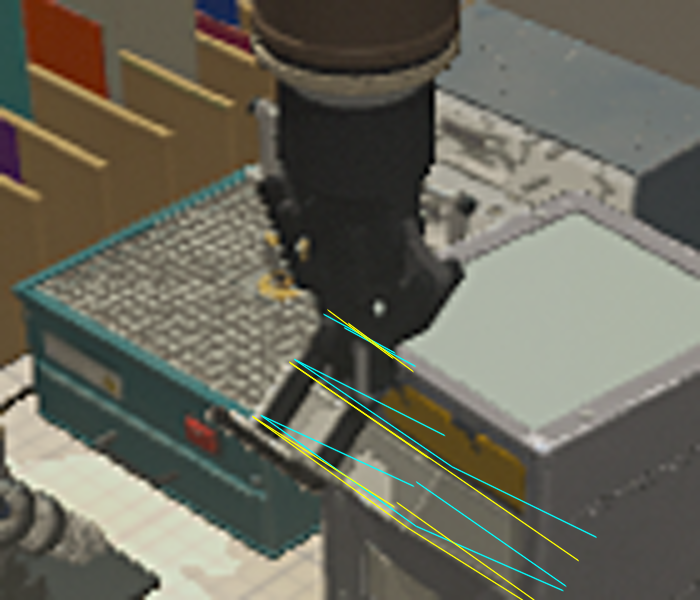

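Emit:
{"fn": "servo_tool", "kwargs": {"deltas": [[0,0,0,0],[0,0,0,0],[0.002,0,-0.006,0],[0.004,0,-0.013,0],[0.006,0,-0.021,0],[0.01,0,-0.029,0],[0.014,0,-0.037,0],[0.019,0,-0.045,0],[0.024,0,-0.052,0],[0.03,0,-0.06,0]], "fingers": 0.0152}}

```text
time_s: 19.95
tcp_pos: [0.5511, -0.0369, 0.208]
ee_rot: [0.706, 0.037, 0.706, -0.037]
contact_force: [3.0, -0.9, -2.5]
gripper_width: 0.0156
```

Emit:
{"fn": "servo_tool", "kwargs": {"deltas": [[0.006,0,-0.007,0],[0.011,0,-0.012,0],[0.016,0,-0.016,0],[0.021,0,-0.02,0],[0.026,0,-0.024,0],[0.026,0,-0.024,0]], "fingers": 0.015}}

```text
time_s: 20.55
tcp_pos: [0.5267, -0.0343, 0.1815]
ee_rot: [0.706, 0.037, 0.707, -0.037]
contact_force: [-2.7, 0.8, 0.1]
gripper_width: 0.0155
```

```bash
python3 lk.py s18 .17 .3
```

```text
0.015515436941438804 [-2.68  0.77  0.12] [ 0.01  0.16 -0.07] 20.55 [ 0.5267 -0.0343  0.1815]
```

View pics/s18p.png

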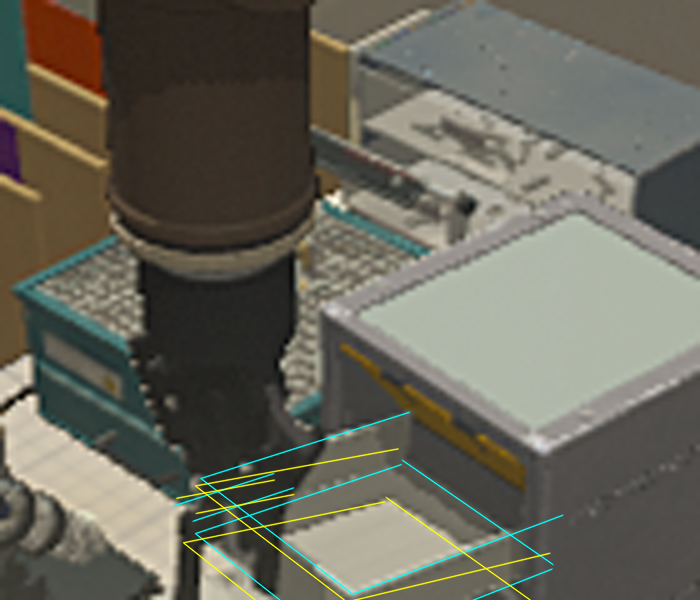

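Emit:
{"fn": "servo_tool", "kwargs": {"deltas": [[0.004,0,-0.002,0],[0.008,0,-0.005,0],[0.012,0,-0.007,0],[0.016,0,-0.01,0],[0.02,0,-0.012,0],[0.024,0,-0.013,0],[0.025,0,-0.013,0],[0.025,0,-0.013,0]], "fingers": 0.015}}

```text
time_s: 21.4
tcp_pos: [0.514, -0.033, 0.1569]
ee_rot: [0.706, 0.037, 0.707, -0.037]
contact_force: [-5.1, 0.8, -0.5]
gripper_width: 0.0159
```

Emit:
{"fn": "servo_tool", "kwargs": {"deltas": [[0,0,0,0],[0,0,0,0],[0,0,0,0]], "fingers": 0, "force": 100}}

```text
time_s: 21.7
tcp_pos: [0.5147, -0.0331, 0.1574]
ee_rot: [0.706, 0.037, 0.706, -0.037]
contact_force: [-4.0, 0.6, -0.2]
gripper_width: 0.0142
```

```bash
python3 lk.py s19 0 .08
```

```text
0.014186535123636674 [-4.    0.63 -0.17] [ 0.12  0.58 -0.02] 21.7 [ 0.5147 -0.0331  0.1574]
```

View pics/s19p.png

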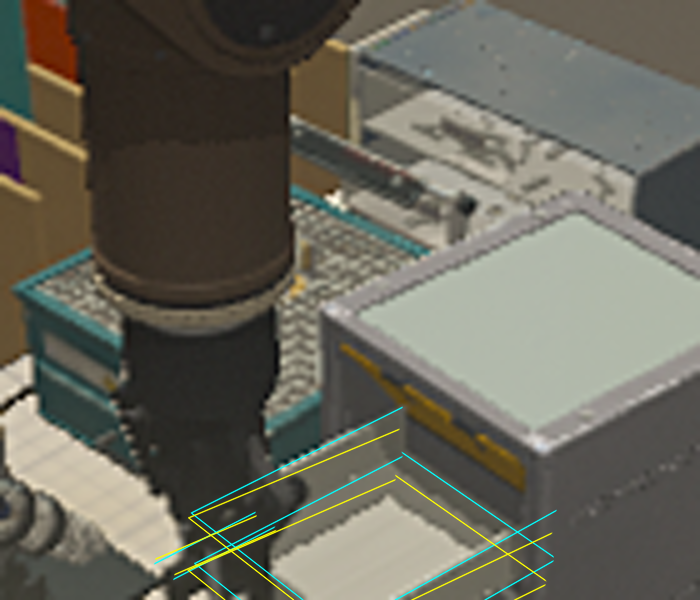

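```bash
python3 - <<'E'
from cell import bot
from h import *
o=bot.get_obs(); im=cv2.imread('pics/s19.png')
over(im,bot.calibration('scene'),(185,130,140,110),5.5,[(panpose(o,0.),pansegs(),(255,255,0)),(panpose(o,.1),pansegs(),(0,255,255))],'pics/s19q.png')
E
```

```text
(no output)
```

View pics/s19q.png

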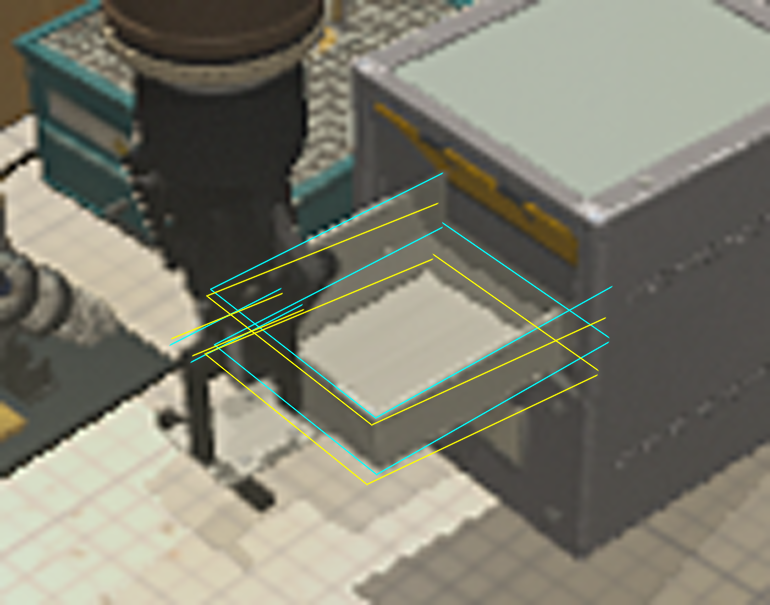

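Emit:
{"fn": "servo_tool", "kwargs": {"deltas": [[-0.003,0,0.001,0],[-0.008,0,0.001,0],[-0.013,0,0.001,0],[-0.017,0,0.001,0],[-0.018,0,0,0],[-0.018,0,-0.005,0],[-0.018,0,-0.012,0],[-0.018,0,-0.02,0],[-0.018,0,-0.03,0],[-0.018,0,-0.04,0]]}}

```text
time_s: 22.75
tcp_pos: [0.4742, -0.0289, 0.1754]
ee_rot: [0.706, 0.037, 0.706, -0.037]
contact_force: [-0.0, -0.5, -2.9]
gripper_width: 0.014
```

Emit:
{"fn": "servo_tool", "kwargs": {"deltas": [[0,0,-0.01,0],[0,0,-0.019,0],[0,0,-0.025,0],[0,0,-0.028,0],[0,0,-0.028,0]]}}

```text
time_s: 23.25
tcp_pos: [0.447, -0.026, 0.1754]
ee_rot: [0.706, 0.037, 0.706, -0.037]
contact_force: [-0.9, 0.4, -3.4]
gripper_width: 0.0141
```

```bash
python3 look.py s20 0
```

```text
23.25 [ 0.447  -0.026   0.1754] 0.014068814810478355 [-0.86  0.36 -3.38] [0.004 0.139 0.005]
mouth [-0.1316 -0.0011  0.1314]
hook [-0.1616 -0.0011  0.1284]
grip [-0.3116 -0.0012  0.1864]
```

View pics/s20o.png

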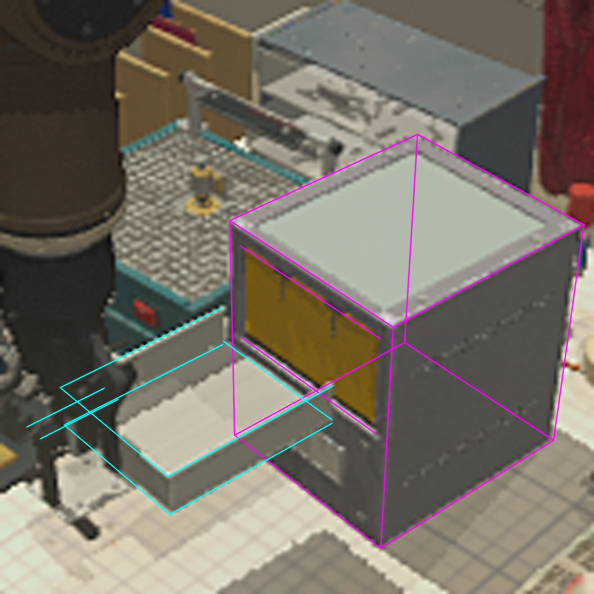

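```bash
python3 - <<'E'
from cell import bot
from h import *
c=bot.calibration('top'); o=bot.get_obs()
print(ray(c,(186,223),0),ray(c,(186,178),0), ray(c,(173,262),0))
p=panpose(o); print(T5(p,[[-.05,.063,0],[.1,.063,0],[-.11,.04,0],[-.11,-.04,0],[.1,-.063,0]]).round(3))
E
```

```text
[0.47075209 0.11564547 0.        ] [0.60920608 0.12350132 0.        ] [0.35366951 0.14772677 0.        ]
[[ 0.484  0.033  0.12 ]
 [ 0.633  0.018  0.12 ]
 [ 0.422  0.017  0.12 ]
 [ 0.413 -0.063  0.12 ]
 [ 0.62  -0.107  0.12 ]]
```

Clear of everything. Lower to the table.

Emit:
{"fn": "servo_tool", "kwargs": {"deltas": [[0.004,0,0,0],[0.013,0,0,0],[0.026,0,0,0],[0.041,0,0,0],[0.057,0,0,0],[0.073,0,0,0],[0.088,0,0,0],[0.1,0,0,0],[0.109,0,0,0],[0.114,0,0,0]]}}

```text
time_s: 24.3
tcp_pos: [0.4468, -0.026, 0.0602]
ee_rot: [0.706, 0.037, 0.707, -0.037]
contact_force: [1.2, 0.1, -3.0]
gripper_width: 0.0143
```

Emit:
{"fn": "servo_tool", "kwargs": {"deltas": [[0.002,0,0,0],[0.004,0,0,0],[0.005,0,0,0],[0.005,0,0,0]]}}

```text
time_s: 24.7
tcp_pos: [0.448, -0.0261, 0.0584]
ee_rot: [0.707, 0.037, 0.705, -0.037]
contact_force: [-7.9, 1.2, 53.2]
gripper_width: 0.0141
```

Emit:
{"fn": "servo_tool", "kwargs": {"deltas": [[-0.003,0,0,0],[-0.003,0,0,0]]}}

```text
time_s: 24.9
tcp_pos: [0.4478, -0.0261, 0.0601]
ee_rot: [0.707, 0.037, 0.706, -0.037]
contact_force: [0.1, 0.3, -3.4]
gripper_width: 0.014
```

Emit:
{"fn": "servo_tool", "kwargs": {"deltas": [[0,0,0,0],[0,0,0,0],[0,0,0,0],[0,0,0,0],[0,0,0,0],[0,0,0,0]], "fingers": 0.03, "force": 20}}

```text
time_s: 25.5
tcp_pos: [0.4472, -0.026, 0.0593]
ee_rot: [0.706, 0.037, 0.706, -0.037]
contact_force: [-0.2, 0.6, 0.9]
gripper_width: 0.03
```

Emit:
{"fn": "servo_tool", "kwargs": {"deltas": [[0,0,0,0],[0,0,0,0],[0,0,0,0],[0,0,0,0]], "fingers": 0.06}}

```text
time_s: 25.9
tcp_pos: [0.4472, -0.026, 0.0593]
ee_rot: [0.706, 0.037, 0.706, -0.037]
contact_force: [0.5, 0.3, -0.9]
gripper_width: 0.0599
```

```bash
python3 look.py s21; python3 - <<'E'
from cell import bot
import cv2
im=bot.capture('wrist'); cv2.imwrite('pics/w21.png',cv2.convertScaleAbs(im,alpha=1.6))
E
```

```text
25.9 [ 0.4472 -0.026   0.0593] 0.05994783453428353 [ 0.54  0.26 -0.88] [-0.038  0.029  0.034]
mouth [-0.1314 -0.0011  0.0153]
hook [-0.1614 -0.0011  0.0123]
grip [-0.3114 -0.0012  0.0703]
```

View pics/s21o.png

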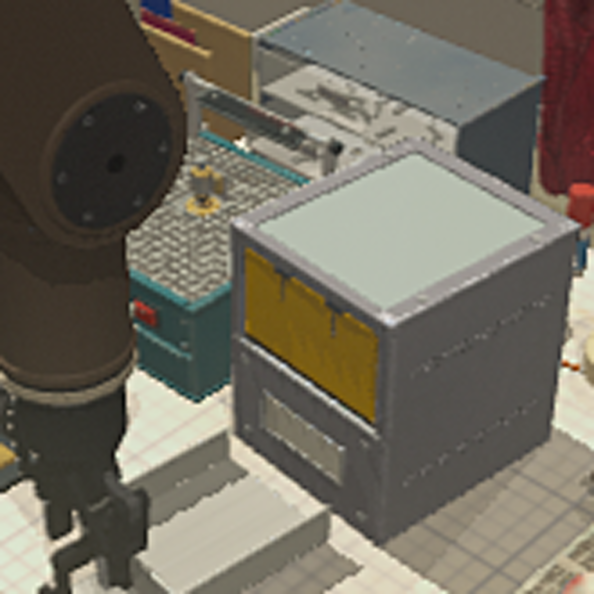

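View pics/w21.png

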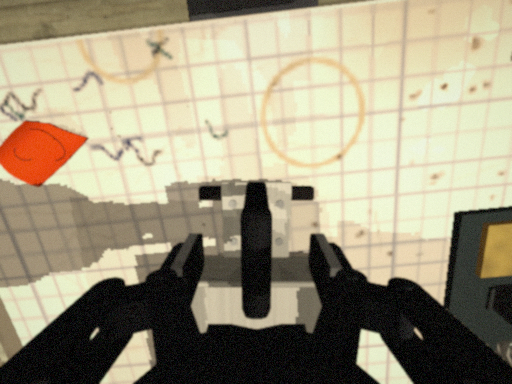

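Released cleanly, with the bar centred between the open fingers. Retreat straight up.

Emit:
{"fn": "servo_tool", "kwargs": {"deltas": [[-0.01,0,0,0],[-0.03,0,0,0],[-0.06,0,0,0],[-0.1,0,0,0],[-0.14,0,0,0],[-0.17,0,0,0],[-0.19,0,0,0],[-0.19,0,0,0],[-0.19,0,0,0]]}}

```text
time_s: 26.9
tcp_pos: [0.4471, -0.026, 0.2499]
ee_rot: [0.707, 0.037, 0.706, -0.037]
contact_force: [0.5, -0.9, 0.4]
gripper_width: 0.0601
```

```bash
python3 - <<'E'
from cell import bot
from h import *
import pickle
o=bot.get_obs(); c=bot.calibration('wrist'); im=bot.capture('wrist'); print(o['time_s'],o['tcp_pos'],o['contact_force'])
p=panpose(o); p[2]=0
over(cv2.convertScaleAbs(im,alpha=1.5),c,(0,0,512,384),1.5,[(p,pansegs(),(255,255,0))],'pics/w22.png')
im=bot.capture('scene'); cv2.imwrite('pics/s22.png',cv2.resize(im,None,fx=1.5,fy=1.5,interpolation=cv2.INTER_CUBIC))
im=bot.capture('top'); cv2.imwrite('pics/t22.png',cv2.resize(im,None,fx=1.5,fy=1.5,interpolation=cv2.INTER_CUBIC))
E
```

```text
26.9 [ 0.44709319 -0.02603139  0.24992833] [ 0.54861541 -0.8664565   0.35786463]
```

View pics/w22.png

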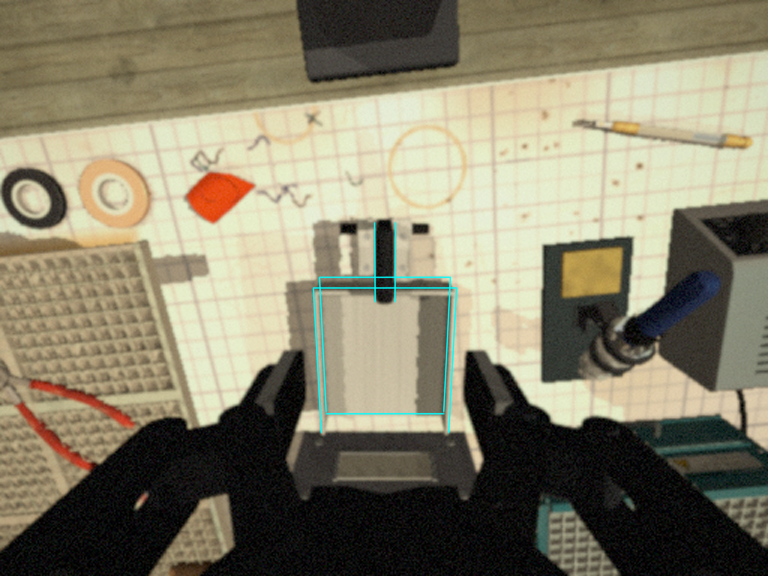

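View pics/s22.png

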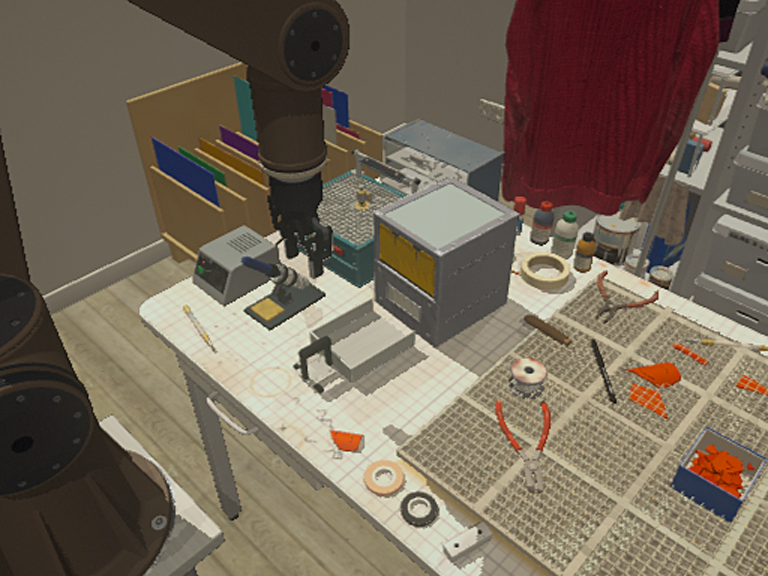

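View pics/t22.png

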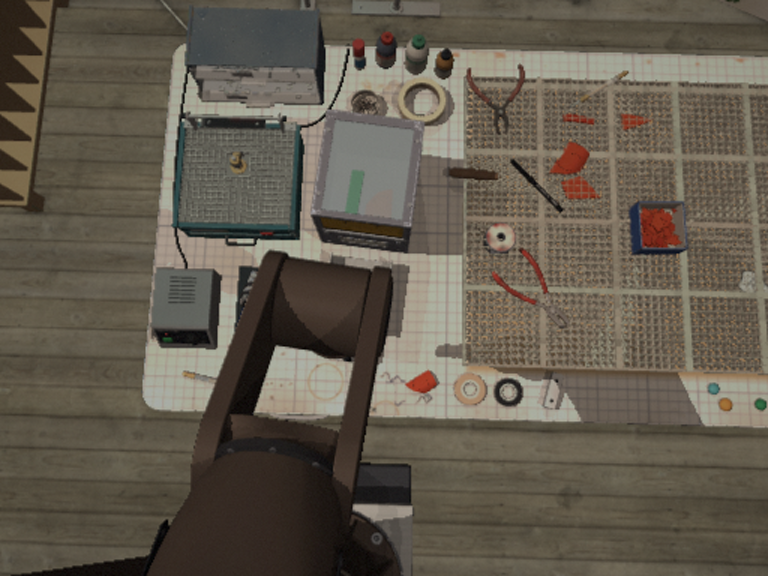

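```bash
python3 - <<'E'
from cell import bot
from h import *
im=cv2.imread('pics/t22.png'); cr=im[100:255,300:435]
hsv=cv2.cvtColor(cr,cv2.COLOR_BGR2HSV).astype(int); hsv[...,1]=np.clip(hsv[...,1]*3,0,255); hsv[...,2]=np.clip(hsv[...,2]*1.5,0,255)
cv2.imwrite('pics/t22z.png',cv2.resize(cv2.cvtColor(hsv.astype(np.uint8),cv2.COLOR_HSV2BGR),None,fx=4.5,fy=4.5,interpolation=cv2.INTER_CUBIC)[:,:])
E
```

```text
(no output)
```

View pics/t22z.png

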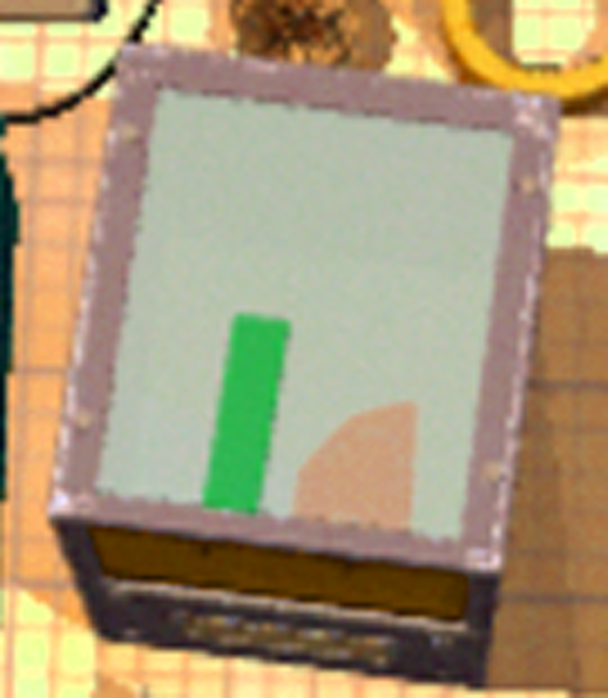

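```bash
python3 - <<'E'
from cell import bot
print(bot.close_job())
E
```

```text
the job is handed in; nothing more can be done
None
```

I emptied the pan into the cullet box, drew it out through the flap, stood it flat on the table and handed the job in at about 27 s. No verdict was reported.

**How it went:**
- **In through the flap:** I took the pan by its bar, carried it level through the flap and set its hook strip inside the sill.
- **Tipping:** At the lowest grip force (20 N) the pads held the pan level as I raised it. I opened the fingers a few tenths of a millimetre at a time, and it then swung down to about 45° and both offcuts slid out.
- **Out again:** I let the sill bring the pan back to level with the flap still open, checked that it was empty, gripped it firmly and drew it out.

**Last checks in the pictures:**
- **Glass:** Both offcuts show through the box's glass top. The green one, to judge by its size in the picture, lies at floor level. I did not measure the height of the red one.
- **Flap:** It looks fully shut.
- **Pan:** It is empty, and matches its computed flat position on the table to within a few millimetres. The gripper is clear of it.
- **Other things:** No glass landed on the table, and the bystanders look unmoved by eye. I did not measure them.

**Did not go to plan:**
- **Hook position:** My estimate was about 3–5 mm off, and I found the true position by touch.
- **Tip angle:** In the early part of the tip the pan lagged the angle I had planned.
- **Setting down:** I pressed the pan onto the table with about 53 N for a moment. That is under the 120 N wrist limit, but above 40 N if it were counted as the gripper's body pressing. It went through the fingertips on the bar.

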